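# Jog a hoist's guarded lever with a regripped screwdriver

### The arm

A 6-joint arm with a two-finger parallel gripper is mounted at the origin on the work surface. World frame = base frame: x ahead of the robot, y to its left, z up, the work surface at z = 0. Lengths are in m, angles in rad, forces in N, time in s.
With the tool pointing down it reaches from about 0.375 to 0.975 m from the base axis. Payload 3.8 kg.
Tool frame: the origin (TCP) lies midway between the tips of the shut fingers; the grasp point (between the pads) lies 19 mm behind it (manip.grip_depth is the distance from the TCP to the grasp point, in m); z points along the fingers, y is the direction in which the jaws open and shut (so a half turn about z gives the same grasp; the last joint's range is limited). The gripper opens to 85 mm and grips with 20 to 120 N. Pads are 22 mm wide; open, the fingers measure 114 mm over their backs; the gripper's body (76 mm by 85 mm) begins 54 mm behind the grasp point. The pads swing forward as they close: fully open they stand 13 mm farther back than shut.
Start: joints at [-1.142, 0.264, 1.604, -0, 1.274, -0.037], TCP at [0.303, -0.603, 0.231] pointing down, gripper open.
Joint ranges: [-2.63, 2.63], [-0.94, 2.18], [0.31, 2.57], [-1.31, 4.45], [0, 2.66], [-2.55, 2.55]. Speed limits (rad/s): [2.57, 2.57, 3.14, 3.14, 3.14, 3.14].

### API

Orientations are given as a unit quaternion [w, x, y, z].
In Python, from bench import manip gives the robot as it stands.
- The arm moves only by the shell command python3 -m inch 'ROWS' [OPENING] [FORCE]. ROWS is JSON, a list of rows, each an object of numbers: "tx", "ty", "tz": the shift along the tool's x, y, z in mm; "ax", "ay", "az": the turn, a rotation vector about the tool's x, y, z in rad. In form: [{"tx": .., "ty": .., "tz": .., "ax": .., "ay": .., "az": ..}, ...]. A call has 1 to 8 rows; each row shifts and turns the commanded pose from where the row before left it, along the tool's axes as they then stand; what a row does not reach is not made up. A row lasts 1/12 s, in which the tool goes at most 41.7 mm and 7.16 degrees, less where a joint would pass 70% of its speed; a pose out of reach is approached as far as the arm can. A call is refused whole if a number of a shift passes 41.7 or a number of a turn 0.125, either way. A call with a gripper value outside its range is refused whole. OPENING is the opening, from 0 (shut) to 1 (fully open), set as the call begins (- or left out, the last holds). The fingers move at their own pace and stop on an object; FORCE is the grip in N (left out, the last holds). Time passes only in rows, so rows that do not move let the fingers close. It gives the time, the measured TCP pose, the force and the opening at its end, in the units of the state.
- manip.sense(): the state, without advancing time (a new reading comes with each control period).
- manip.capture(name): name is "scene" or "side" or "wrist"; returns a dict with "color" (400x640x3 uint8, blue, green, red), "vertical_fov" (degrees; the focal length in pixels is half the picture's height over the tangent of half this angle, whatever the lens; pixels are square), "cx", "cy" (the principal point, pixels), "rvec" (rotation vector, rad) and "tvec" (3), from world to camera coordinates, as OpenCV has them; the wrist camera has in their place "hand_eye" (4x4, takes a point from camera to tool coordinates, whose origin is the TCP and whose axes are the flange's). Camera axes: x right, y down, z forward; pixel columns grow to the right and rows downward; lengths in m; the calibration is good to about 2 mm. A picture is of the moment at which its call begins: read the wrist's pose just before it. There is no depth.
- manip.finish_job(): hands the job in, once; it reports no verdict.
Trained networks look in the newest picture that a camera, given by its name, has taken for a name from the list of things; names that differ only in an ending like _2 or _b are one class to them, and where a whole thing is asked for, a point or a joint stands for the part that bears it (a point fixed in the world has none). Each returns a list of dicts, best first, with "confidence" (0 to 1); they miss things now and then, are a little off and sometimes report something else, mostly with a low value. They report only what shows in the picture. A call takes as long as a camera call.
- manip.silhouettes(camera, name): "mask" (400x640 bool, what is visible of it) and "location" ([column, row] in pixels, amid what is visible of it).
The state is a dict: "t": time; "joint_positions": joint angles; "joint_vel": joint speeds; "effort": joint torques, N m; "position": TCP position; "tool_rot": TCP orientation; "contact_force": force on the tool from outside, world axes, zero at the start; "ft_torque": the same for the moment, N m; "finger_gap": finger opening in m.
Only numpy, scipy, OpenCV 4.12 (cv2) and the standard library are available. Lean on these libraries where they do the work, as an engineer would, in place of code of your own. Each camera call takes 0.05 s, during which the arm holds its last target.

### The job

The hoist's spring-centred jog lever sits deep in the slot of its grey control box, where only a long screwdriver reaches: pick up the screwdriver from the table, lay it in the blue sloping rest with the handle up and let it go, then grip it anew by the handle so that the blade can point down. Put the blade into the slot and push the lever with it most of the way over towards the green tag, hold it there for at least a second, let it spring back to the centre, and finally lay the screwdriver back in the rest, handle up, and let go. Never tilt the lever towards the red tag, do not let the robot itself touch the control box, and leave the jar, tin, tape measure and glue pot standing where they are.

Things in the scene. Friction and masses are not known exactly. Their poses are not given: they have to be found in the camera images.
- screwdriver: Loose screwdriver, 210 mm long, about 0.14 kg: orange eight-sided handle 24 mm over its flats, steel shank 7 mm thick, flat blade 8 mm wide. Origin on its axis at mid length, x along the axis towards the blade: handle from x = -105 to +5 mm, shank and blade from +5 to +105 mm. Starts lying on a flat of the handle, axis 12 mm above the table, pointing any way; centre of mass near x = -35 mm.
- driver_end (a point): Point on the screwdriver's axis at the free end of the handle (x = -105 mm in its frame).
- driver_tip (a point): Point on the screwdriver's axis at the tip of the blade (x = +105 mm in its frame).
- rest: Fixed tool rest: dark steel base plate (rest x -85 to +75 mm, 70 mm wide, 10 mm thick), a blue post, and on it a blue trough, open at its top, that slopes at 45 degrees. Origin under the plate, z up. A tool in it lies in the rest's x-z plane, along (0.707, 0, 0.707) from blade to handle. Fully seated: handle end at (78, 0, 178) mm, blade tip at (-71, 0, 29) mm in the rest's frame.
- rest_seat (a point): Where the middle of the handle's shoulder (screwdriver x = +5 mm) lies when seated: (0, 0, 100) mm in the rest's frame. From here the trough runs 50 mm up the slope: floor 12 mm below the tool's axis, side walls 32 mm apart inside, 8 mm above the axis, with lips flaring above to 18 mm (50 mm wide overall). The upper 60 mm of the handle stays free all round.
- rest_stop (a point): Middle of the stop plate at the low end of the trough, 3 mm down the slope from rest_seat; the handle's shoulder rests on it and the shank passes through its slot, 14 mm wide and open at its top. A tool laid a little higher may stick there by friction instead of sliding down: lay it within 10 mm of the stop.
- jogbox: Fixed grey hoist control box, 76 mm along its x, 150 mm along its y, 90 mm tall. Origin under its centre, z up. In its top a slot open upwards, centred, 34 mm wide along x and 92 mm long along y, its floor 12 mm above the table; the yellow jog lever stands in its middle. The decks beyond the slot's ends carry the tags.
- slot_mouth (a point): Centre of the slot at the level of the box's top, 90 mm above the table.
- jog_lever (a joint): Tilt of the yellow jog lever, rad: 0 upright, positive with its top towards the control box's +y, end stops at -0.5 and +0.5. A spring (0.2 N m per rad) returns it to 0. 0.3 or more towards the green tag is most of the way over; more than 0.15 towards the red tag is a fault.
- lever_tip (a point): Middle of the lever's top, 47 mm above its pivot, which runs along the box's x 18 mm above the table. The lever is a paddle 26 mm wide along the box's x and 6 mm thick, with a 10 mm thick roll as its top edge: the roll's axis is 60 mm above the table, its crest 65 mm, so 25 mm below the slot's mouth.
- green_tag: Green plate 26 x 24 x 3 mm fixed on the top of the control box at one end of the slot, 61 mm from the box's centre along its y axis, at +y or at -y.
- red_tag: Red plate of the same size, fixed at the other end of the slot.
- jar: Bystander, loose: amber glass screw jar with a steel lid, 60 mm across, 70 mm tall. Origin at the centre of its underside.
- tin: Bystander, loose: steel tin with a paper label, 66 mm across, 70 mm tall. Origin at the centre of its underside.
- tape_measure: Bystander, loose: grey and black tape measure standing on its edge, 30 mm along its x, 55 mm along its y (its steel end sticks out 9 mm more at +y), 55 mm tall. Origin at the centre of its underside.
- glue_pot: Bystander, loose: white plastic glue pot with a narrow neck, 56 mm across, 68 mm tall. Origin at the centre of its underside.

How it is judged:
By the outcome, as a careful person would: the job done as asked, in the order asked, and still so for the second after the job is handed in, with the robot touching nothing.
It also fails if it takes over 72 s, if anything falls off the work surface, if the arm or the gripper's body presses on something with over 40 N, if the wrist force passes 120 N, or if a joint passes its speed limit or range.

## Working session

There is one attempt and no reset: what is moved stays moved. The work goes in short steps, Python scripts to look and compute and a shell command to move; the robot and the scene stay as the last step left them, time stands still between calls to the robot, and variables do not carry over. Pictures are saved under pics/ and viewed, and the job is handed in when it is done.

```bash
ls -la; mkdir -p pics; python3 - <<'E'
from bench import manip
import cv2
s=manip.sense(); print(s)
for n in ["scene","side","wrist"]:
    c=manip.capture(n); cv2.imwrite(f"pics/{n}0.png",c["color"]); print(n,{k:v for k,v in c.items() if k!="color"})
E
```

```text
total 12
drwxr-xr-x  3 agent agent 4096 Dec  7 15:49 .
drwxr-xr-x 23 root  root  4096 Dec  7 15:49 ..
drwxr-xr-x  2 agent agent 4096 Dec  7 15:49 pics
{'t': 0.0, 'joint_positions': array([-1.14194457e+00,  2.64759000e-01,  1.60539438e+00, -1.84798235e-05,
        1.27368311e+00, -3.69102358e-02]), 'joint_vel': array([-1.65731807e-03,  1.57401408e-03,  4.47473068e-04, -1.15261588e-04,
        6.52248637e-05, -9.38797518e-04]), 'effort': array([-1.49753873e-04, -5.15106046e+01, -3.67315471e+01,  1.28807546e-04,
        1.28068792e-02, -2.46646590e-05]), 'position': array([ 0.3028255 , -0.60243571,  0.22994708]), 'tool_rot': array([-1.09871974e-03,  9.73004313e-01,  2.30784201e-01, -2.27120723e-04]), 'contact_force': array([-1.45443275, -0.50785266,  1.23904123]), 'ft_torque': array([-0.02424499,  0.02926106, -0.02988324]), 'finger_gap': 0.08532393675364494}
scene {'vertical_fov': 45.26262155616014, 'cx': 315.9205183018526, 'cy': 204.6701013038283, 'rvec': array([ 2.01578692,  1.16333023, -0.56948454]), 'tvec': array([-0.23720438, -0.24240079,  1.79686301])}
side {'vertical_fov': 43.77058821938595, 'cx': 323.1472840367827, 'cy': 185.37415954885964, 'rvec': array([ 2.07619336, -0.31189805,  0.17776088]), 'tvec': array([-0.52249574,  0.14496069,  1.02278215])}
wrist {'vertical_fov': 65.7296055425314, 'cx': 315.398756517503, 'cy': 196.7086178128116, 'hand_eye': array([[-8.81264306e-04, -9.56804534e-01, -2.90730642e-01,
         7.42538682e-02],
       [ 9.99999585e-01, -7.76611358e-04, -4.75349523e-04,
        -7.33110131e-04],
       [ 2.29031860e-04, -2.90730940e-01,  9.56804822e-01,
        -1.42279529e-01],
       [ 0.00000000e+00,  0.00000000e+00,  0.00000000e+00,
         1.00000000e+00]])}
```

View pics/scene0.png

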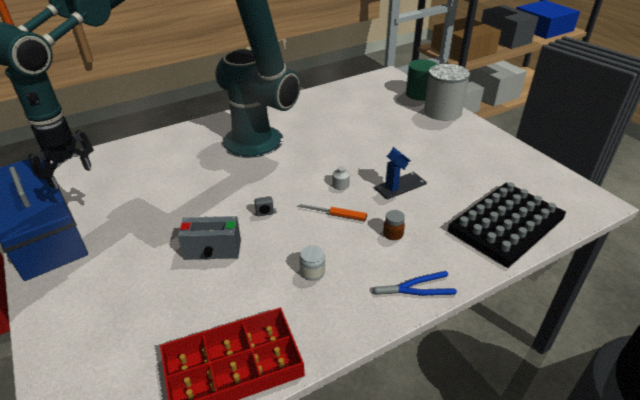

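View pics/side0.png

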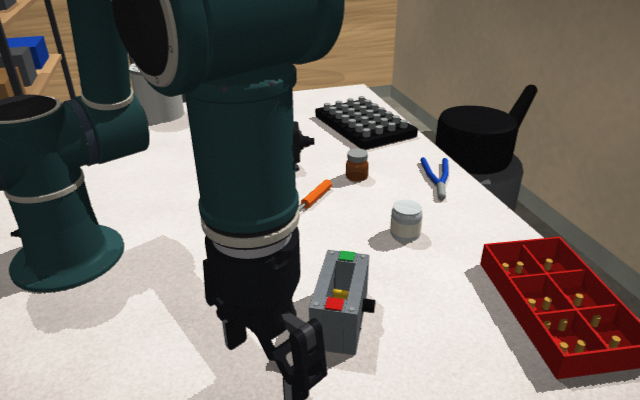

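View pics/wrist0.png

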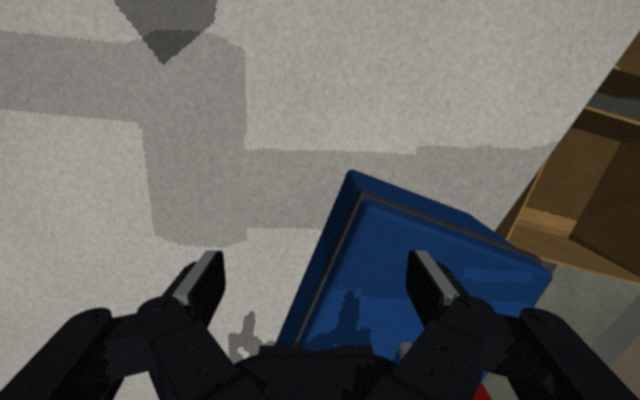

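```bash
cat > h.py <<'E'
import numpy as np, cv2
from bench import manip
from scipy.spatial.transform import Rotation as R
def q2R(q): return R.from_quat([q[1],q[2],q[3],q[0]]).as_matrix()
def cam(name,save=None):
    s=manip.sense(); c=manip.capture(name)
    f=200/np.tan(np.radians(c["vertical_fov"])/2)
    K=np.array([[f,0,c["cx"]],[0,f,c["cy"]],[0,0,1]])
    if name=="wrist":
        T=np.eye(4);T[:3,:3]=q2R(s["tool_rot"]);T[:3,3]=s["position"]
        W=np.linalg.inv(T@np.array(c["hand_eye"]))
        Rm,t=W[:3,:3],W[:3,3]
    else:
        Rm=cv2.Rodrigues(np.array(c["rvec"]))[0];t=np.array(c["tvec"])
    if save: cv2.imwrite(f"pics/{save}.png",c["color"])
    return dict(K=K,R=Rm,t=t,img=c["color"],P=K@np.c_[Rm,t],s=s)
def proj(c,X):
    X=np.atleast_2d(X); u=(c["P"]@np.c_[X,np.ones(len(X))].T).T
    return u[:,:2]/u[:,2:]
def ray(c,uv):
    d=c["R"].T@np.linalg.solve(c["K"],[uv[0],uv[1],1.]); o=-c["R"].T@c["t"]
    return o,d/np.linalg.norm(d)
def atz(c,uv,z):
    o,d=ray(c,uv); return o+d*(z-o[2])/d[2]
def tri(c1,a,c2,b):
    X=cv2.triangulatePoints(c1["P"],c2["P"],np.array(a,float).reshape(2,1),np.array(b,float).reshape(2,1))
    return (X[:3]/X[3]).ravel()
E
python3 - <<'E'
from h import *
for n in ["scene","side"]:
    c=cam(n)
    for k in ["screwdriver","driver_tip","driver_end","rest","jogbox","jog_lever","green_tag","red_tag","jar","tin","tape_measure","glue_pot"]:
        try: L=manip.silhouettes(n,k)
        except Exception as e: print(k,e); continue
        for m in L[:2]:
            print(n,k,round(m["confidence"],2),np.round(m["location"]),m["mask"].sum(),np.round(atz(c,m["location"],{"jogbox":.06,"green_tag":.093,"red_tag":.093,"screwdriver":.012,"rest":.06}.get(k,.035)),3))
E
```

```text
scene screwdriver 0.93 [346. 212.] 307 [0.541 0.071 0.012]
scene screwdriver 0.53 [392. 228.] 591 [0.669 0.148 0.012]
scene driver_tip 0.64 [338. 211.] 333 [0.547 0.037 0.035]
scene driver_tip 0.5 [210. 239.] 2293 [ 0.468 -0.332  0.035]
scene driver_end 0.85 [342. 211.] 397 [0.556 0.048 0.035]
scene driver_end 0.68 [312. 264.] 791 [ 0.695 -0.133  0.035]
scene rest 0.6 [392. 178.] 1209 [0.524 0.251 0.06 ]
scene rest 0.26 [394. 227.] 567 [0.712 0.119 0.06 ]
scene jogbox 0.74 [208. 240.] 2409 [ 0.498 -0.343  0.06 ]
scene jog_lever 0.66 [312. 263.] 781 [ 0.693 -0.13   0.035]
scene green_tag 0.6 [229. 223.] 74 [ 0.499 -0.278  0.093]
scene red_tag 0.6 [338. 178.] 325 [0.475 0.082 0.093]
scene jar 0.69 [396. 227.] 572 [0.692 0.143 0.035]
scene tin 0.8 [309. 266.] 839 [ 0.698 -0.143  0.035]
scene tin 0.39 [209. 241.] 2401 [ 0.476 -0.337  0.035]
scene tape_measure 0.8 [263. 206.] 343 [ 0.415 -0.146  0.035]
scene glue_pot 0.86 [338. 174.] 335 [0.393 0.134 0.035]
side screwdriver 0.83 [314. 196.] 404 [0.543 0.062 0.012]
side screwdriver 0.5 [336. 304.] 182 [ 0.476 -0.307  0.012]
side driver_tip 0.81 [315. 194.] 360 [0.536 0.032 0.035]
side driver_end 0.75 [316. 193.] 388 [0.541 0.035 0.035]
side jogbox 0.84 [342. 297.] 4575 [ 0.475 -0.341  0.06 ]
side jogbox 0.17 [317. 194.] 367 [ 0.53  -0.009  0.06 ]
side jog_lever 0.4 [358. 165.] 649 [0.683 0.14  0.035]
side green_tag 0.52 [348. 257.] 138 [ 0.504 -0.283  0.093]
side red_tag 0.53 [335. 303.] 199 [ 0.447 -0.386  0.093]
side jar 0.88 [356. 164.] 662 [0.681 0.147 0.035]
side tin 0.59 [403. 221.] 1121 [ 0.686 -0.131  0.035]
side tape_measure 0.29 [348. 255.] 165 [ 0.533 -0.209  0.035]
```

```bash
python3 - <<'E'
import cv2
a=cv2.imread("pics/scene0.png")
cv2.imwrite("pics/z1.png",cv2.resize(a[130:230,290:450],None,fx=5,fy=5,interpolation=cv2.INTER_CUBIC))
cv2.imwrite("pics/z2.png",cv2.resize(a[190:290,160:320],None,fx=5,fy=5,interpolation=cv2.INTER_CUBIC))
E
```

```text
(no output)
```

View pics/z1.png

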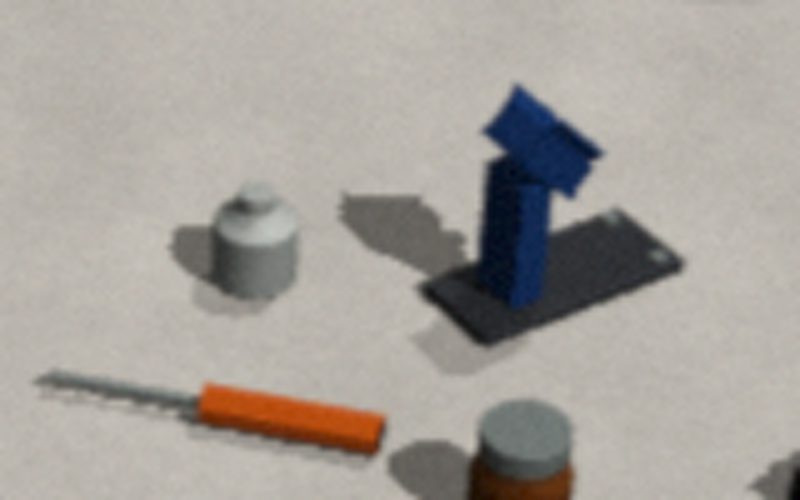

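View pics/z2.png

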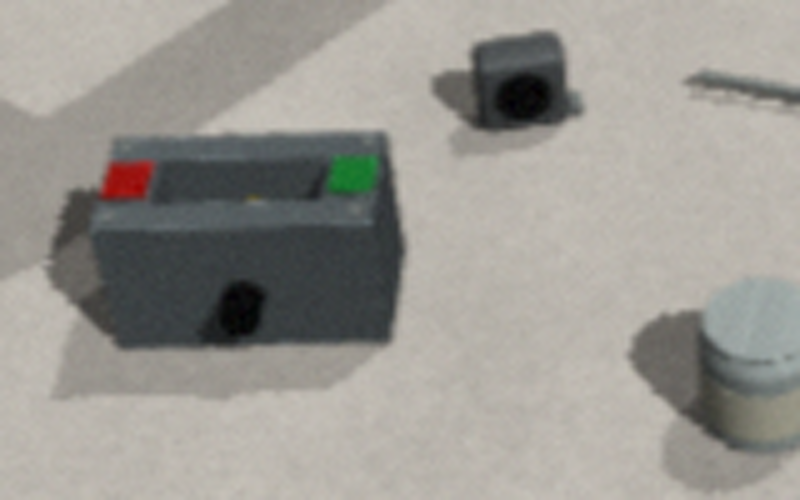

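```bash
cat >> h.py <<'E'
def frame(z,y):
    z=np.array(z,float);z/=np.linalg.norm(z);y=np.array(y,float);y-=z*(y@z);y/=np.linalg.norm(y)
    return np.c_[np.cross(y,z),y,z]
def plan(p1,R1,p0=None,R0=None,n=None,mm=40.,rad=.119):
    import json
    s=manip.sense()
    if p0 is None: p0=s["position"]
    if R0 is None: R0=q2R(s["tool_rot"])
    p0=np.array(p0,float);p1=np.array(p1,float)
    rv=R.from_matrix(R0.T@R1).as_rotvec()
    if n is None: n=int(np.ceil(max(np.linalg.norm(p1-p0)*1000/mm,np.linalg.norm(rv)/rad,1)))
    print("n",n,"dist",np.round(1000*(p1-p0)),"rot",np.round(rv,3))
    rows=[]
    for i in range(n):
        Ri=R0@R.from_rotvec(rv*i/n).as_matrix()
        t=Ri.T@(p1-p0)*1000/n; a=rv/n
        # shift in axes at row start
        d={k:round(float(v),1) for k,v in zip(("tx","ty","tz"),t) if abs(v)>.05}
        d.update({k:round(float(v),4) for k,v in zip(("ax","ay","az"),a) if abs(v)>5e-4})
        rows.append(d)
    for i in range(0,n,8): print(json.dumps(rows[i:i+8]))
E
python3 - <<'E'
from h import *
plan([.45,.10,.40],frame([0,0,-1],[.98,.2,0]))
E
```

```text
n 19 dist [147. 703. 169.] rot [-0.    -0.    -1.306]
[{"tx": 23.5, "ty": -29.6, "tz": -8.9, "az": -0.0688}, {"tx": 25.5, "ty": -27.9, "tz": -8.9, "az": -0.0688}, {"tx": 27.4, "ty": -26.1, "tz": -8.9, "az": -0.0688}, {"tx": 29.1, "ty": -24.1, "tz": -8.9, "az": -0.0688}, {"tx": 30.7, "ty": -22.1, "tz": -8.9, "az": -0.0688}, {"tx": 32.1, "ty": -19.9, "tz": -8.9, "az": -0.0688}, {"tx": 33.4, "ty": -17.7, "tz": -8.9, "az": -0.0688}, {"tx": 34.5, "ty": -15.3, "tz": -8.9, "az": -0.0688}]
[{"tx": 35.5, "ty": -12.9, "tz": -8.9, "az": -0.0688}, {"tx": 36.3, "ty": -10.5, "tz": -8.9, "az": -0.0688}, {"tx": 37.0, "ty": -7.9, "tz": -8.9, "az": -0.0688}, {"tx": 37.4, "ty": -5.4, "tz": -8.9, "az": -0.0688}, {"tx": 37.7, "ty": -2.8, "tz": -8.9, "az": -0.0688}, {"tx": 37.8, "ty": -0.2, "tz": -8.9, "az": -0.0688}, {"tx": 37.7, "ty": 2.4, "tz": -8.9, "az": -0.0688}, {"tx": 37.5, "ty": 5.0, "tz": -8.9, "az": -0.0688}]
[{"tx": 37.0, "ty": 7.5, "tz": -8.9, "az": -0.0688}, {"tx": 36.4, "ty": 10.1, "tz": -8.9, "az": -0.0688}, {"tx": 35.7, "ty": 12.5, "tz": -8.9, "az": -0.0688}]
```

```bash
python3 -m inch '[{"tx":24,"ty":-29,"tz":-9,"az":-0.07},{"tx":26,"ty":-28,"tz":-9,"az":-0.07},{"tx":28,"ty":-26,"tz":-9,"az":-0.07},{"tx":29,"ty":-24,"tz":-9,"az":-0.07},{"tx":31,"ty":-22,"tz":-9,"az":-0.07},{"tx":32,"ty":-20,"tz":-9,"az":-0.07},{"tx":33,"ty":-18,"tz":-9,"az":-0.07},{"tx":34,"ty":-15,"tz":-9,"az":-0.07}]'
python3 -m inch '[{"tx":35,"ty":-13,"tz":-9,"az":-0.07},{"tx":36,"ty":-10,"tz":-9,"az":-0.07},{"tx":37,"ty":-8,"tz":-9,"az":-0.07},{"tx":37,"ty":-5,"tz":-9,"az":-0.07},{"tx":37,"ty":-3,"tz":-9,"az":-0.07},{"tx":37,"ty":0,"tz":-9,"az":-0.07},{"tx":37,"ty":2,"tz":-9,"az":-0.07},{"tx":37,"ty":5,"tz":-9,"az":-0.07}]'
python3 -m inch '[{"tx":37,"ty":7,"tz":-9,"az":-0.07},{"tx":36,"ty":10,"tz":-9,"az":-0.07},{"tx":35,"ty":12,"tz":-9,"az":-0.07}, {}, {}]'
python3 - <<'E'
from h import *
import pickle
c=cam("wrist","w1"); print(c["s"]); pickle.dump(c,open("w1.pkl","wb"))
for k in ["screwdriver","rest","jogbox","jog_lever","green_tag","red_tag","jar","tin","tape_measure","glue_pot"]:
    for m in manip.silhouettes("wrist",k)[:2]:
        print(k,round(m["confidence"],2),np.round(m["location"]),m["mask"].sum(),np.round(atz(c,m["location"],{"jogbox":.09,"green_tag":.093,"red_tag":.093,"screwdriver":.012,"rest":.06}.get(k,.05)),3))
E
```

```text
{'t': 1.45, 'joint_positions': array([-1.14185205e+00,  2.63924174e-01,  1.60400302e+00,  3.59221581e-06,
        1.27368369e+00, -3.68829518e-02]), 'joint_vel': array([ 0.00056905, -0.00027444, -0.00073198, -0.00080176, -0.00162719,
        0.00114318]), 'effort': array([-5.70184147e-05, -5.15053904e+01, -3.67709684e+01, -8.29934265e-05,
        1.04430525e-03,  1.05703606e-05]), 'position': array([ 0.30319344, -0.6030727 ,  0.23126178]), 'tool_rot': array([-9.27406873e-06,  9.72998146e-01,  2.30812926e-01, -9.07097432e-08]), 'contact_force': array([-0.29825012, -0.39597132, -0.33975548]), 'ft_torque': array([-0.00266731, -0.0183727 , -0.00780928]), 'finger_gap': 0.0854225798813547}schema error: expected keys tx, ty, tz, ax, ay, az
schema error: expected keys tx, ty, tz, ax, ay, az
schema error: expected keys tx, ty, tz, ax, ay, az
```

View pics/w1.png

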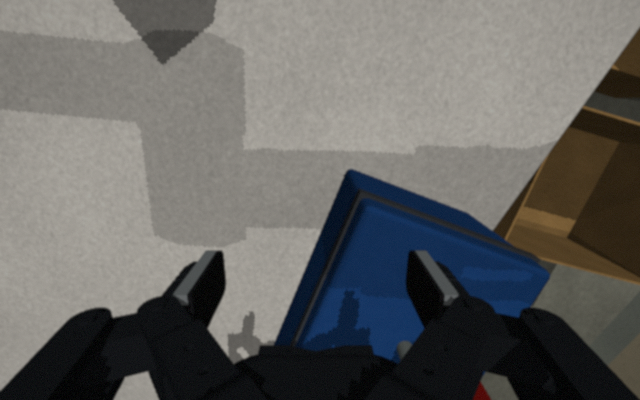

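```bash
python3 -m inch '[{"tx":24,"ty":-29,"tz":-9,"ax":0,"ay":0,"az":-0.07},{"tx":26,"ty":-28,"tz":-9,"ax":0,"ay":0,"az":-0.07},{"tx":28,"ty":-26,"tz":-9,"ax":0,"ay":0,"az":-0.07},{"tx":29,"ty":-24,"tz":-9,"ax":0,"ay":0,"az":-0.07},{"tx":31,"ty":-22,"tz":-9,"ax":0,"ay":0,"az":-0.07},{"tx":32,"ty":-20,"tz":-9,"ax":0,"ay":0,"az":-0.07},{"tx":33,"ty":-18,"tz":-9,"ax":0,"ay":0,"az":-0.07},{"tx":34,"ty":-15,"tz":-9,"ax":0,"ay":0,"az":-0.07}]'
python3 -m inch '[{"tx":35,"ty":-13,"tz":-9,"ax":0,"ay":0,"az":-0.07},{"tx":36,"ty":-10,"tz":-9,"ax":0,"ay":0,"az":-0.07},{"tx":37,"ty":-8,"tz":-9,"ax":0,"ay":0,"az":-0.07},{"tx":37,"ty":-5,"tz":-9,"ax":0,"ay":0,"az":-0.07},{"tx":37,"ty":-3,"tz":-9,"ax":0,"ay":0,"az":-0.07},{"tx":37,"ty":0,"tz":-9,"ax":0,"ay":0,"az":-0.07},{"tx":37,"ty":2,"tz":-9,"ax":0,"ay":0,"az":-0.07},{"tx":37,"ty":5,"tz":-9,"ax":0,"ay":0,"az":-0.07}]'
python3 -m inch '[{"tx":37,"ty":7,"tz":-9,"ax":0,"ay":0,"az":-0.07},{"tx":36,"ty":10,"tz":-9,"ax":0,"ay":0,"az":-0.07},{"tx":35,"ty":12,"tz":-9,"ax":0,"ay":0,"az":-0.07},{"tx":0,"ty":0,"tz":0,"ax":0,"ay":0,"az":0},{"tx":0,"ty":0,"tz":0,"ax":0,"ay":0,"az":0}]'
python3 - <<'E'
from h import *
import pickle
c=cam("wrist","w2"); print(c["s"]); pickle.dump(c,open("w2.pkl","wb"))
for k in ["screwdriver","rest","jogbox","jog_lever","green_tag","red_tag","jar","tin","tape_measure","glue_pot"]:
    for m in manip.silhouettes("wrist",k)[:2]:
        print(k,round(m["confidence"],2),np.round(m["location"]),m["mask"].sum(),np.round(atz(c,m["location"],{"jogbox":.09,"green_tag":.093,"red_tag":.093,"screwdriver":.012,"rest":.06}.get(k,.05)),3))
E
```

```text
t: 2.67
position: [0.3649, -0.3055, 0.3038]
tool_rot: [0.0, 0.871, 0.492, 0.0]
contact_force: [1.2, 0.7, 0.3]
finger_gap: 0.0857
t: 3.33
position: [0.4216, -0.0126, 0.3762]
tool_rot: [0.001, 0.701, 0.714, 0.0]
contact_force: [1.8, -0.2, -0.7]
finger_gap: 0.0856
t: 3.75
position: [0.4418, 0.0977, 0.4029]
tool_rot: [0.0, 0.622, 0.783, 0.0]
contact_force: [-0.9, 0.7, 0.2]
finger_gap: 0.0856
{'t': 3.75, 'joint_positions': array([ 1.62684413e-01, -2.26071263e-01,  1.79472818e+00, -1.81953113e-04,
        1.57194113e+00, -6.64100972e-02]), 'joint_vel': array([-0.05588868, -0.00772119,  0.03049965, -0.0176221 ,  0.0052894 ,
       -0.00085746]), 'effort': array([ 1.29436199e+00, -2.58676976e+01, -3.91945267e+01,  2.51394482e-01,
       -7.42357643e-02,  1.38496107e-02]), 'position': array([0.44179441, 0.09768298, 0.40288344]), 'tool_rot': array([4.01670122e-04, 6.21652760e-01, 7.83292787e-01, 3.07000574e-04]), 'contact_force': array([-0.8959269 ,  0.68361529,  0.22017532]), 'ft_torque': array([-0.05366008, -0.01442953,  0.00622031]), 'finger_gap': 0.08564448506137928}
screwdriver 0.75 [370. 173.] 1107 [0.545 0.076 0.012]
rest 0.66 [387.  40.] 4448 [0.505 0.277 0.06 ]
jogbox 0.93 [295. 335.] 1227 [ 0.479 -0.222  0.09 ]
green_tag 0.66 [299. 337.] 1249 [ 0.487 -0.222  0.093]
jar 0.63 [463. 155.] 1561 [0.675 0.146 0.05 ]
jar 0.55 [365. 177.] 1126 [0.531 0.076 0.05 ]
tin 0.72 [405. 296.] 411 [ 0.664 -0.125  0.05 ]
tin 0.65 [464. 154.] 1545 [0.675 0.147 0.05 ]
tape_measure 0.67 [271. 267.] 750 [ 0.412 -0.122  0.05 ]
tape_measure 0.35 [296. 334.] 1192 [ 0.486 -0.255  0.05 ]
glue_pot 0.77 [295. 119.] 968 [0.4   0.139 0.05 ]
```

View pics/w2.png

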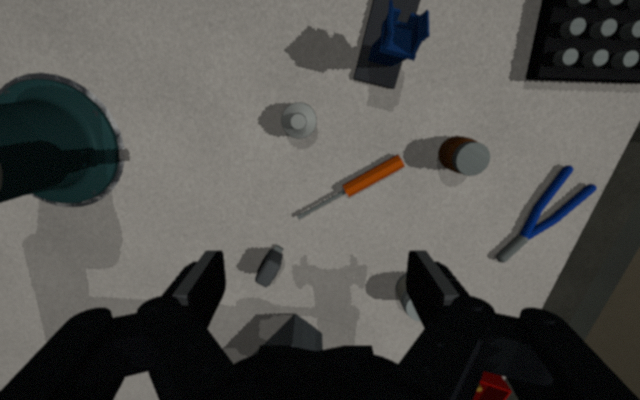

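```bash
python3 - <<'E'
from h import *
plan([.48,.25,.38],frame([0,0,-1],[.98,.2,0]))
E
```

```text
n 5 dist [ 38. 155. -22.] rot [-0.     0.     0.022]
[{"tx": 28.5, "ty": 14.3, "tz": 4.4, "az": 0.0045}, {"tx": 28.5, "ty": 14.2, "tz": 4.4, "az": 0.0045}, {"tx": 28.6, "ty": 14.1, "tz": 4.4, "az": 0.0045}, {"tx": 28.7, "ty": 14.0, "tz": 4.4, "az": 0.0045}, {"tx": 28.7, "ty": 13.8, "tz": 4.4, "az": 0.0045}]
```

```bash
python3 -m inch '[{"tx":28,"ty":14,"tz":4,"ax":0,"ay":0,"az":0},{"tx":28,"ty":14,"tz":4,"ax":0,"ay":0,"az":0},{"tx":28,"ty":14,"tz":4,"ax":0,"ay":0,"az":0},{"tx":28,"ty":14,"tz":4,"ax":0,"ay":0,"az":0},{"tx":28,"ty":14,"tz":4,"ax":0,"ay":0,"az":0},{"tx":0,"ty":0,"tz":0,"ax":0,"ay":0,"az":0},{"tx":0,"ty":0,"tz":0,"ax":0,"ay":0,"az":0},{"tx":0,"ty":0,"tz":0,"ax":0,"ay":0,"az":0}]'
python3 - <<'E'
from h import *
import pickle
c=cam("wrist","w3"); pickle.dump(c,open("w3.pkl","wb"))
cs=cam("scene");pickle.dump(cs,open("s3.pkl","wb"))
cs=cam("side","side3");pickle.dump(cs,open("d3.pkl","wb"))
c2=pickle.load(open("w2.pkl","rb"))
cv2.imwrite("pics/w3rest.png",cv2.resize(c["img"][0:200,260:520],None,fx=3,fy=3,interpolation=cv2.INTER_CUBIC))
E
```

```text
t: 4.97
position: [0.4785, 0.2476, 0.3821]
tool_rot: [0.0, 0.623, 0.782, -0.001]
contact_force: [-0.1, 0.7, -0.1]
finger_gap: 0.0853
```

View pics/w3.png

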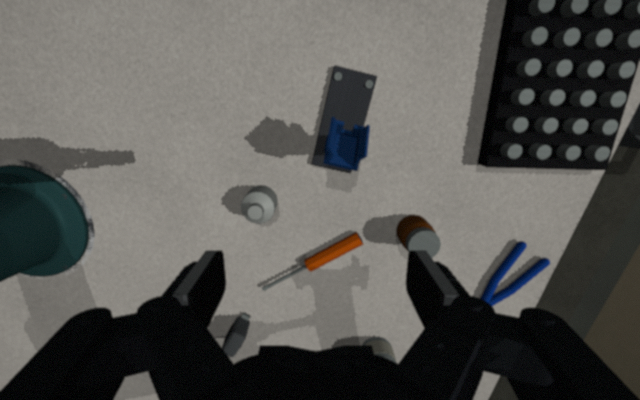

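View pics/w3rest.png

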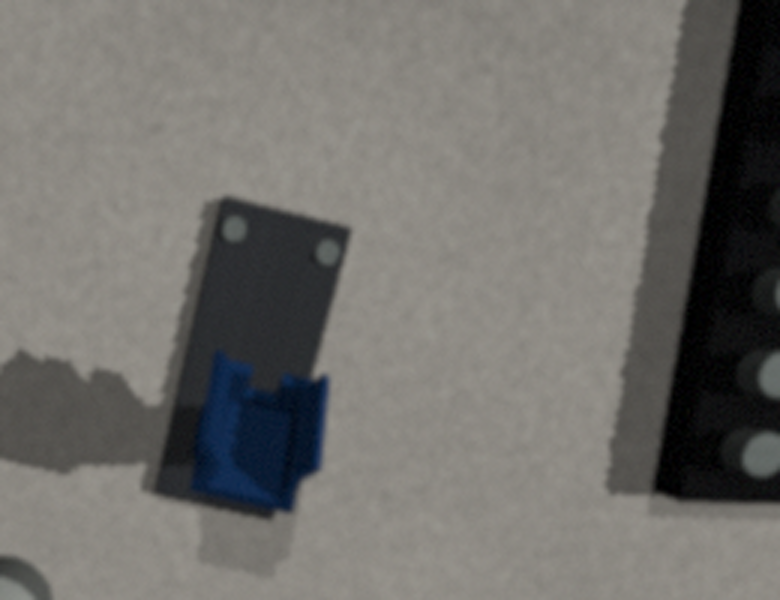

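View pics/side3.png

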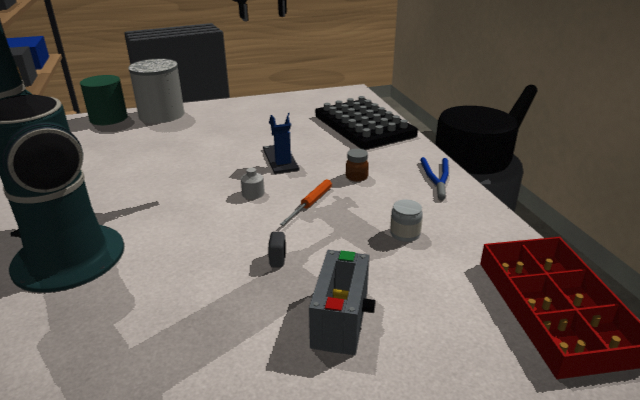

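```bash
python3 - <<'E'
import pickle,cv2
g=lambda f:pickle.load(open(f,"rb"))["img"]
def z(n,i,r,c,k): cv2.imwrite(f"pics/{n}.png",cv2.resize(i[r[0]:r[1],c[0]:c[1]],None,fx=k,fy=k,interpolation=cv2.INTER_CUBIC))
z("a1",g("w3.pkl"),(220,300),(250,380),6)
z("a2",g("w2.pkl"),(140,230),(280,420),5)
z("a3",g("d3.pkl"),(235,365),(290,400),4)
E
```

```text
(no output)
```

View pics/a1.png

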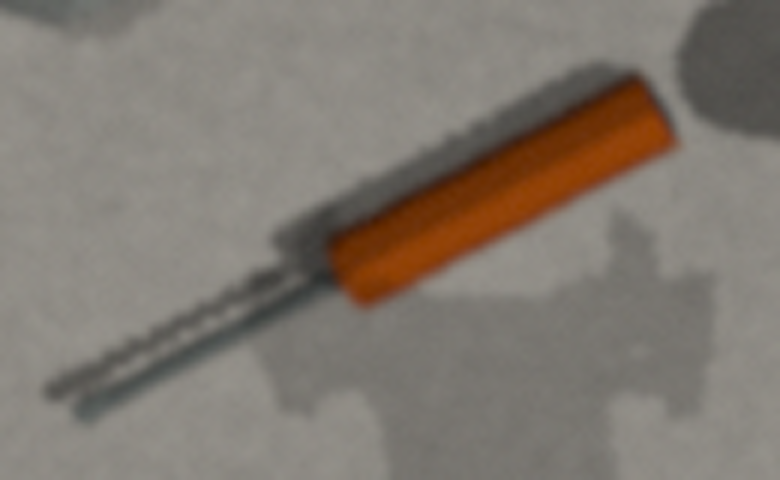

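View pics/a2.png

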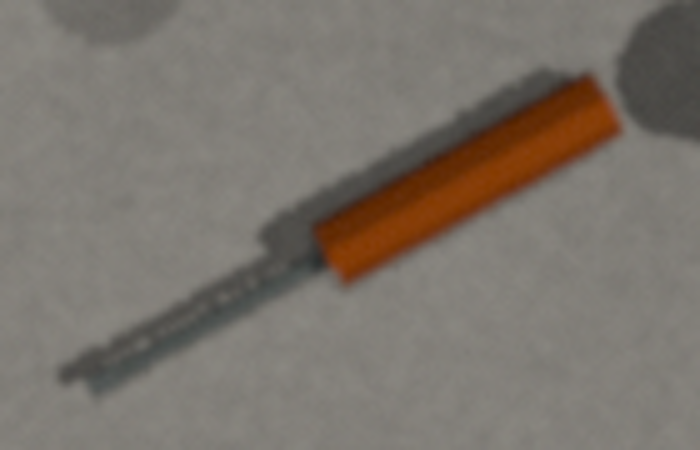

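View pics/a3.png

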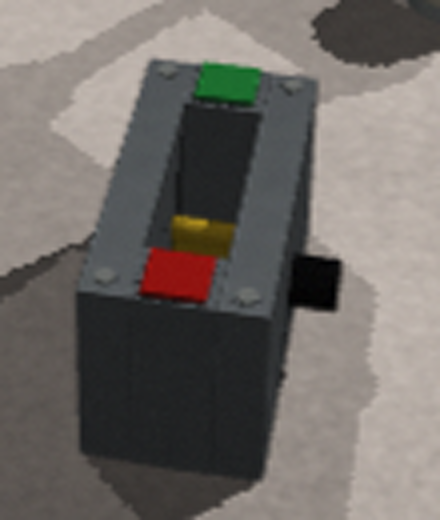

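```bash
python3 - <<'E'
from h import *
import pickle
from scipy.optimize import least_squares
g=lambda f:pickle.load(open(f,"rb"))
w2,w3,sc,sd=g("w2.pkl"),g("w3.pkl"),g("s3.pkl"),g("d3.pkl")
for n,a,b in [("tip",(264.2,288),(299,217)),("end",(359.2,238),(401.2,160.8)),("sh",(307.8,265.3),(346.4,191))]:
    print(n,np.round(tri(w3,a,w2,b),4),np.round(atz(w3,a,.012),4),np.round(atz(w2,b,.012),4))
def fit(obj,obs,x0):
    def f(p):
        c,s=np.cos(p[3]),np.sin(p[3]); Rz=np.array([[c,-s,0],[s,c,0],[0,0,1]])
        return np.concatenate([(proj(cm,obj[i]@Rz.T+p[:3])-px).ravel() for cm,i,px in obs])
    r=least_squares(f,x0); print("fit",np.round(r.x,4),"res",np.round(r.fun,1)); return r.x
pl=np.array([[-.085,.035,.01],[-.085,-.035,.01],[.075,.035,.01],[.075,-.035,.01]])
A=[(334,65.7),(376.7,76.3),(311.7,163.3),(350.7,172.3)]
for a in A: print(np.round(atz(w3,a,.01),4))
# looking along -x: rest x ~ -y; left in image = world -x ; rest y = z cross x = (0,0,1)x(0,-1,0)=(1,0,0)
pl=np.array([[-.085,-.035,.01],[-.085,.035,.01],[.075,-.035,.01],[.075,.035,.01]])
S=[(413,172),(426.6,182.6),(374,188),(387,198.4)]
I=[0,1,2,3]
print("rest w3");r=fit(pl,[(w3,I,np.array(A))],[.5,.27,0,-1.7])
print("rest both");fit(pl,[(w3,I,np.array(A)),(sc,I,np.array(S))],r)
bx=np.array([[-.038,-.075,.09],[-.038,.075,.09],[.038,-.075,.09],[.038,.075,.09]])
Sb=np.array([(182,217.4),(237.4,216.6),(178.4,236.4),(235.4,234.4)])
Db=np.array([(309.3,308.3),(327.5,250),(357.5,314.5),(369,255)])
print("box scene");fit(bx,[(sc,I,Sb)],[.48,-.34,0,-.4])
print("box side");fit(bx,[(sd,I,Db)],[.48,-.34,0,-.4])
print("box both");fit(bx,[(sc,I,Sb),(sd,I,Db)],[.48,-.34,0,-.4])
E
```

```text
tip [ 0.4413 -0.0342  0.0058] [ 0.4416 -0.0299  0.012 ] [ 0.4412 -0.0318  0.012 ]
end [0.5909 0.1106 0.0134] [0.5904 0.1103 0.012 ] [0.5923 0.1102 0.012 ]
sh [0.5124 0.0364 0.0135] [0.512  0.0358 0.012 ] [0.5133 0.0359 0.012 ]
[0.4772 0.3797 0.01  ]
[0.5455 0.3797 0.01  ]
[0.4771 0.2238 0.01  ]
[0.545  0.2235 0.01  ]
rest w3
fit [ 0.5125  0.2962 -0.0132 -1.5731] res [ 0.  -0.  -0.   0.1 -0.1  0.   0.1 -0. ]
rest both
fit [ 0.5115  0.296  -0.0068 -1.5707] res [-0.5 -0.5 -0.  -0.4 -0.7  0.8  0.1  0.7  0.7  0.5  0.7  0.7  0.5 -0.6
  0.4  0.6]
box scene
fit [ 0.4795 -0.3303  0.0012 -0.4758] res [ 0.9  0.4  0.1 -0.9 -0.6  0.4 -0.4  0.1]
box side
fit [ 0.4787 -0.3248 -0.0075 -0.4933] res [-0.  -0.4 -0.2  0.1  0.1  0.2  0.   0.1]
box both
fit [ 0.4766 -0.3301 -0.0022 -0.4891] res [ 1.1  0.5  0.1 -0.4 -0.7  0.4 -0.8  0.6 -0.3 -0.2 -0.6 -0.3  0.4  0.3
  0.  -0.4]
```

```bash
python3 - <<'E'
from h import *
import pickle
g=lambda f:pickle.load(open(f,"rb"))
w3,sc=g("w3.pkl"),g("s3.pkl")
O=np.array([.511,.297,0]); 
def rw(p): p=np.atleast_2d(p); return O+np.c_[p[:,1],-p[:,0],p[:,2]]
a=np.array([.7071,0,.7071]); n=np.array([-.7071,0,.7071]); y=np.array([0,1,0]); S=np.array([0,0,.1])
pts=[]
for s in (0,.05):
    for w,h in ((-.025,.018),(-.016,.008),(-.016,-.012),(.016,-.012),(.016,.008),(.025,.018)): pts.append(S+a*s+n*h+y*w)
pts=rw(np.array(pts)); ax=rw(np.array([[.078,0,.178],[-.071,0,.029]]))
for nm,c,r,cc,k in (("o1",w3,(50,200),(290,400),6),("o2",sc,(130,210),(360,450),7)):
    im=cv2.resize(c["img"],None,fx=k,fy=k,interpolation=cv2.INTER_CUBIC)
    q=(proj(c,pts)*k+k/2).astype(int)
    cv2.polylines(im,[q[:6]],False,(0,255,255),1);cv2.polylines(im,[q[6:]],False,(0,255,0),1)
    q=(proj(c,ax)*k).astype(int); cv2.polylines(im,[q],False,(0,0,255),1)
    cv2.imwrite(f"pics/{nm}.png",im[r[0]*k:r[1]*k,cc[0]*k:cc[1]*k][:600])
e=np.array([.728,.686,0])
plan([.570,.0905,.10],frame([0,0,-1],[-.686,.728,0]))
E
```

```text
n 18 dist [  91. -156. -283.] rot [ 0.000e+00  1.000e-03 -2.103e+00]
[{"tx": -9.6, "ty": 3.0, "tz": 15.7, "az": -0.1168}, {"tx": -9.9, "ty": 1.9, "tz": 15.7, "az": -0.1168}, {"tx": -10.0, "ty": 0.7, "tz": 15.7, "az": -0.1168}, {"tx": -10.1, "ty": -0.5, "tz": 15.7, "az": -0.1168}, {"tx": -9.9, "ty": -1.6, "tz": 15.7, "az": -0.1168}, {"tx": -9.7, "ty": -2.8, "tz": 15.7, "az": -0.1168}, {"tx": -9.3, "ty": -3.9, "tz": 15.7, "az": -0.1168}, {"tx": -8.8, "ty": -4.9, "tz": 15.7, "az": -0.1168}]
[{"tx": -8.1, "ty": -5.9, "tz": 15.7, "az": -0.1168}, {"tx": -7.4, "ty": -6.8, "tz": 15.7, "az": -0.1168}, {"tx": -6.5, "ty": -7.7, "tz": 15.7, "az": -0.1168}, {"tx": -5.6, "ty": -8.4, "tz": 15.7, "az": -0.1168}, {"tx": -4.6, "ty": -9.0, "tz": 15.7, "az": -0.1168}, {"tx": -3.5, "ty": -9.4, "tz": 15.7, "az": -0.1168}, {"tx": -2.4, "ty": -9.8, "tz": 15.7, "az": -0.1168}, {"tx": -1.2, "ty": -10.0, "tz": 15.7, "az": -0.1168}]
[{"tx": -0.1, "ty": -10.1, "tz": 15.7, "az": -0.1168}, {"tx": 1.1, "ty": -10.0, "tz": 15.7, "az": -0.1168}]
```

View pics/o1.png

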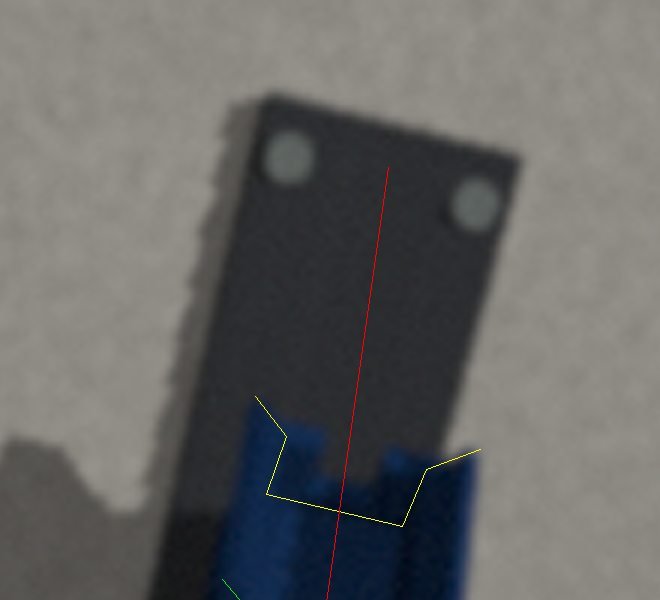

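View pics/o2.png

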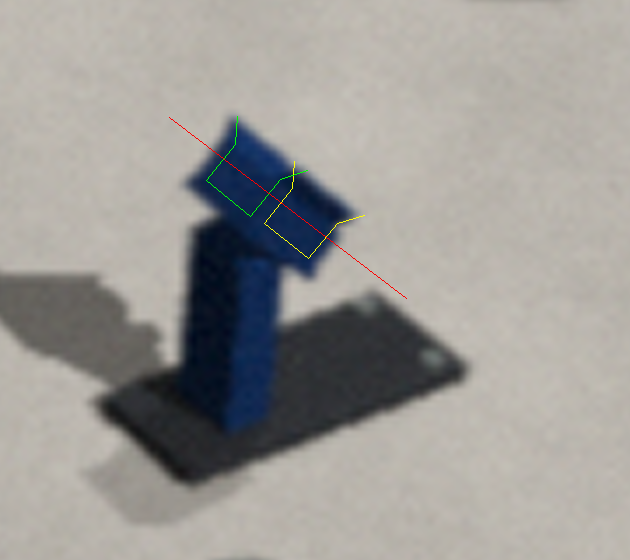

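```bash
python3 -m inch '[{"tx":-9.6,"ty":3,"tz":15.7,"ax":0,"ay":0,"az":-0.117},{"tx":-10,"ty":2,"tz":15.7,"ax":0,"ay":0,"az":-0.117},{"tx":-10,"ty":0.7,"tz":15.7,"ax":0,"ay":0,"az":-0.117},{"tx":-10,"ty":-0.5,"tz":15.7,"ax":0,"ay":0,"az":-0.117},{"tx":-10,"ty":-1.6,"tz":15.7,"ax":0,"ay":0,"az":-0.117},{"tx":-9.7,"ty":-2.8,"tz":15.7,"ax":0,"ay":0,"az":-0.117},{"tx":-9.3,"ty":-4,"tz":15.7,"ax":0,"ay":0,"az":-0.117},{"tx":-9,"ty":-5,"tz":15.7,"ax":0,"ay":0,"az":-0.117}]'
python3 -m inch '[{"tx":-8,"ty":-6,"tz":15.7,"ax":0,"ay":0,"az":-0.117},{"tx":-7.4,"ty":-6.8,"tz":15.7,"ax":0,"ay":0,"az":-0.117},{"tx":-6.5,"ty":-7.7,"tz":15.7,"ax":0,"ay":0,"az":-0.117},{"tx":-5.6,"ty":-8.4,"tz":15.7,"ax":0,"ay":0,"az":-0.117},{"tx":-4.6,"ty":-9,"tz":15.7,"ax":0,"ay":0,"az":-0.117},{"tx":-3.5,"ty":-9.4,"tz":15.7,"ax":0,"ay":0,"az":-0.117},{"tx":-2.4,"ty":-9.8,"tz":15.7,"ax":0,"ay":0,"az":-0.117},{"tx":-1.2,"ty":-10,"tz":15.7,"ax":0,"ay":0,"az":-0.117}]'
python3 -m inch '[{"tx":0,"ty":-10,"tz":15.7,"ax":0,"ay":0,"az":-0.117},{"tx":1,"ty":-10,"tz":15.7,"ax":0,"ay":0,"az":-0.114},{"tx":0,"ty":0,"tz":0,"ax":0,"ay":0,"az":0},{"tx":0,"ty":0,"tz":0,"ax":0,"ay":0,"az":0},{"tx":0,"ty":0,"tz":0,"ax":0,"ay":0,"az":0}]'
python3 - <<'E'
from h import *
import pickle
c=cam("wrist","w4"); pickle.dump(c,open("w4.pkl","wb")); print(c["s"]["joint_positions"],c["s"]["position"])
E
```

```text
t: 5.78
position: [0.5198, 0.1766, 0.2567]
tool_rot: [0.001, 0.201, 0.98, 0.0]
contact_force: [-0.1, -0.3, 0.3]
finger_gap: 0.0856
t: 6.45
position: [0.5606, 0.1071, 0.1311]
tool_rot: [0.001, -0.262, 0.965, -0.0]
contact_force: [0.1, -0.2, 0.3]
finger_gap: 0.0853
t: 6.87
position: [0.5708, 0.0912, 0.1008]
tool_rot: [0.001, -0.368, 0.93, -0.0]
contact_force: [0.7, -0.3, 0.4]
finger_gap: 0.0858
[ 1.15124309e-01  1.97097775e-01  1.94081482e+00  3.10035296e-04
  1.00244287e+00 -2.20908824e+00] [0.57081001 0.09116335 0.10084286]
```

View pics/w4.png

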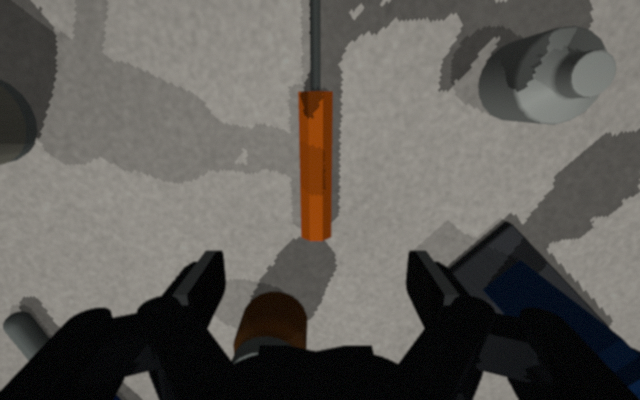

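```bash
python3 - <<'E'
from h import *
import pickle
c=pickle.load(open("w4.pkl","rb"))
T=q2R(c["s"]["tool_rot"]);p=c["s"]["position"]
for n,px in (("end",(316,239)),("sh",(316.5,93)),("shank",(316,5))):
    X=atz(c,px,.012); print(n,np.round(X,4),"tool mm",np.round(T.T@(X-p)*1000,1))
E
```

```text
end [0.5938 0.1142 0.012 ] tool mm [-32.5   1.1  88.9]
sh [0.5113 0.0374 0.012 ] tool mm [80.3  1.5 88.7]
shank [ 4.716e-01 -3.000e-04  1.200e-02] tool mm [135.1   1.2  88.7]
```

```bash
python3 -m inch '[{"tx":0,"ty":1,"tz":25,"ax":0,"ay":0,"az":0},{"tx":0,"ty":0.3,"tz":25,"ax":0,"ay":0,"az":0},{"tx":0,"ty":0,"tz":25,"ax":0,"ay":0,"az":0},{"tx":0,"ty":0,"tz":15,"ax":0,"ay":0,"az":0},{"tx":0,"ty":0,"tz":7.5,"ax":0,"ay":0,"az":0},{"tx":0,"ty":0,"tz":0,"ax":0,"ay":0,"az":0},{"tx":0,"ty":0,"tz":0,"ax":0,"ay":0,"az":0},{"tx":0,"ty":0,"tz":0,"ax":0,"ay":0,"az":0}]'
python3 -m inch '[{"tx":0,"ty":0,"tz":0,"ax":0,"ay":0,"az":0},{"tx":0,"ty":0,"tz":0,"ax":0,"ay":0,"az":0},{"tx":0,"ty":0,"tz":0,"ax":0,"ay":0,"az":0},{"tx":0,"ty":0,"tz":0,"ax":0,"ay":0,"az":0},{"tx":0,"ty":0,"tz":0,"ax":0,"ay":0,"az":0},{"tx":0,"ty":0,"tz":0,"ax":0,"ay":0,"az":0},{"tx":0,"ty":0,"tz":0,"ax":0,"ay":0,"az":0},{"tx":0,"ty":0,"tz":0,"ax":0,"ay":0,"az":0}]' 0 70
```

```text
t: 7.58
position: [0.5712, 0.0927, 0.0041]
tool_rot: [0.002, -0.37, 0.929, -0.0]
contact_force: [0.3, 0.2, -0.3]
finger_gap: 0.085
t: 8.25
position: [0.5702, 0.0924, 0.0028]
tool_rot: [0.001, -0.37, 0.929, -0.0]
contact_force: [0.4, -0.7, 4.5]
finger_gap: 0.0223
```

```bash
python3 -m inch '[{"tx":0,"ty":0,"tz":-10,"ax":0,"ay":0,"az":0},{"tx":0,"ty":0,"tz":-20,"ax":0,"ay":0,"az":0},{"tx":0,"ty":0,"tz":-30,"ax":0,"ay":0,"az":0},{"tx":0,"ty":0,"tz":-40,"ax":0,"ay":0,"az":0},{"tx":0,"ty":0,"tz":-40,"ax":0,"ay":0,"az":0},{"tx":0,"ty":0,"tz":-40,"ax":0,"ay":0,"az":0},{"tx":0,"ty":0,"tz":-20,"ax":0,"ay":0,"az":0},{"tx":0,"ty":0,"tz":0,"ax":0,"ay":0,"az":0}]'
python3 - <<'E'
from h import *
s=manip.sense()
plan([.511,.33,.30],frame([0,0,-1],[1,0,0]))
c=cam("wrist","w5")
E
```

```text
t: 8.92
position: [0.5732, 0.0929, 0.2097]
tool_rot: [0.006, -0.37, 0.929, -0.001]
contact_force: [0.7, 0.9, 0.3]
finger_gap: 0.0222
n 20 dist [-62. 237.  90.] rot [0.008 0.013 2.328]
[{"tx": -5.9, "ty": 10.7, "tz": -4.5, "ay": 0.0006, "az": 0.1164}, {"tx": -4.6, "ty": 11.3, "tz": -4.5, "ay": 0.0006, "az": 0.1164}, {"tx": -3.3, "ty": 11.8, "tz": -4.5, "ay": 0.0006, "az": 0.1164}, {"tx": -1.9, "ty": 12.1, "tz": -4.6, "ay": 0.0006, "az": 0.1164}, {"tx": -0.5, "ty": 12.2, "tz": -4.6, "ay": 0.0006, "az": 0.1164}, {"tx": 1.0, "ty": 12.2, "tz": -4.6, "ay": 0.0006, "az": 0.1164}, {"tx": 2.4, "ty": 12.0, "tz": -4.6, "ay": 0.0006, "az": 0.1164}, {"tx": 3.8, "ty": 11.6, "tz": -4.6, "ay": 0.0006, "az": 0.1164}]
[{"tx": 5.1, "ty": 11.1, "tz": -4.6, "ay": 0.0006, "az": 0.1164}, {"tx": 6.3, "ty": 10.5, "tz": -4.6, "ay": 0.0006, "az": 0.1164}, {"tx": 7.5, "ty": 9.7, "tz": -4.6, "ay": 0.0006, "az": 0.1164}, {"tx": 8.6, "ty": 8.7, "tz": -4.6, "ay": 0.0006, "az": 0.1164}, {"tx": 9.5, "ty": 7.7, "tz": -4.6, "ay": 0.0006, "az": 0.1164}, {"tx": 10.4, "ty": 6.5, "tz": -4.6, "ay": 0.0006, "az": 0.1164}, {"tx": 11.1, "ty": 5.2, "tz": -4.6, "ay": 0.0006, "az": 0.1164}, {"tx": 11.6, "ty": 3.9, "tz": -4.6, "ay": 0.0006, "az": 0.1164}]
[{"tx": 12.0, "ty": 2.5, "tz": -4.5, "ay": 0.0006, "az": 0.1164}, {"tx": 12.2, "ty": 1.1, "tz": -4.5, "ay": 0.0006, "az": 0.1164}, {"tx": 12.2, "ty": -0.3, "tz": -4.5, "ay": 0.0006, "az": 0.1164}, {"tx": 12.1, "ty": -1.7, "tz": -4.5, "ay": 0.0006, "az": 0.1164}]
```

View pics/w5.png

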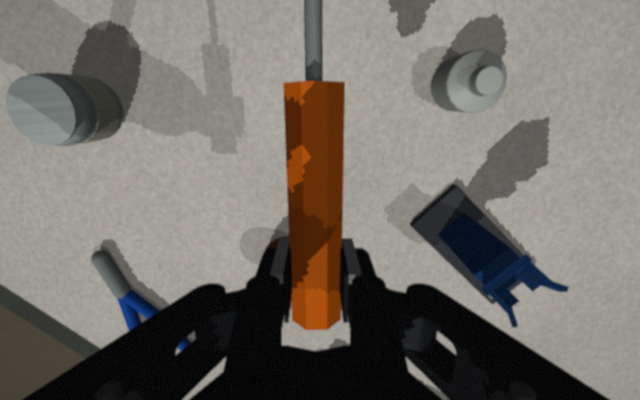

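```bash
python3 -m inch '[{"tx":-6,"ty":10.7,"tz":-4.5,"ax":0,"ay":0,"az":0.116},{"tx":-4.6,"ty":11.3,"tz":-4.5,"ax":0,"ay":0,"az":0.116},{"tx":-3.3,"ty":12,"tz":-4.5,"ax":0,"ay":0,"az":0.116},{"tx":-2,"ty":12,"tz":-4.5,"ax":0,"ay":0,"az":0.116},{"tx":-0.5,"ty":12,"tz":-4.5,"ax":0,"ay":0,"az":0.116},{"tx":1,"ty":12,"tz":-4.5,"ax":0,"ay":0,"az":0.116},{"tx":2.4,"ty":12,"tz":-4.5,"ax":0,"ay":0,"az":0.116},{"tx":3.8,"ty":12,"tz":-4.5,"ax":0,"ay":0,"az":0.116}]'
python3 -m inch '[{"tx":5,"ty":11,"tz":-4.5,"ax":0,"ay":0,"az":0.116},{"tx":6.3,"ty":10.5,"tz":-4.5,"ax":0,"ay":0,"az":0.116},{"tx":7.5,"ty":9.7,"tz":-4.5,"ax":0,"ay":0,"az":0.116},{"tx":8.6,"ty":8.7,"tz":-4.5,"ax":0,"ay":0,"az":0.116},{"tx":9.5,"ty":7.7,"tz":-4.5,"ax":0,"ay":0,"az":0.116},{"tx":10.4,"ty":6.5,"tz":-4.5,"ax":0,"ay":0,"az":0.116},{"tx":11,"ty":5.2,"tz":-4.5,"ax":0,"ay":0,"az":0.116},{"tx":11.6,"ty":4,"tz":-4.5,"ax":0,"ay":0,"az":0.116}]'
python3 -m inch '[{"tx":12,"ty":2.5,"tz":-4.5,"ax":0,"ay":0,"az":0.116},{"tx":12.2,"ty":1,"tz":-4.5,"ax":0,"ay":0,"az":0.116},{"tx":12.2,"ty":0,"tz":-4.5,"ax":0,"ay":0,"az":0.116},{"tx":12,"ty":-1.7,"tz":-4.5,"ax":0,"ay":0,"az":0.116},{"tx":0,"ty":0,"tz":0,"ax":0,"ay":0,"az":0}]'
python3 - <<'E'
from h import *
print(manip.sense()["joint_positions"])
plan([.511,.33,.26],frame([0,-1,-1],[1,0,0]))
E
```

```text
t: 9.63
position: [0.543, 0.1871, 0.2353]
tool_rot: [-0.003, 0.088, 0.996, -0.001]
contact_force: [0.1, -0.3, -0.8]
finger_gap: 0.022
t: 10.3
position: [0.5184, 0.2815, 0.2711]
tool_rot: [-0.001, 0.525, 0.851, -0.002]
contact_force: [-0.3, -0.6, -0.7]
finger_gap: 0.0222
t: 10.72
position: [0.5061, 0.3302, 0.2902]
tool_rot: [-0.001, 0.705, 0.71, -0.001]
contact_force: [0.2, -0.3, -1.1]
finger_gap: 0.0221
[5.36238919e-01 1.02158298e-01 1.68556168e+00 1.11258703e-03
 1.35706900e+00 5.29202455e-01]
n 7 dist [  5.  -0. -30.] rot [-0.    -0.785  0.008]
[{"ty": 0.7, "tz": 4.3, "ay": -0.1121, "az": 0.0011}, {"tx": 0.5, "ty": 0.7, "tz": 4.3, "ay": -0.1121, "az": 0.0011}, {"tx": 0.9, "ty": 0.7, "tz": 4.2, "ay": -0.1121, "az": 0.0011}, {"tx": 1.4, "ty": 0.7, "tz": 4.1, "ay": -0.1121, "az": 0.0011}, {"tx": 1.8, "ty": 0.7, "tz": 3.9, "ay": -0.1121, "az": 0.0011}, {"tx": 2.3, "ty": 0.7, "tz": 3.7, "ay": -0.1121, "az": 0.0011}, {"tx": 2.7, "ty": 0.7, "tz": 3.4, "ay": -0.1121, "az": 0.0011}]
```

```bash
python3 -m inch '[{"tx":0,"ty":0.7,"tz":4,"ax":0,"ay":-0.112,"az":0.001},{"tx":0.5,"ty":0.7,"tz":4,"ax":0,"ay":-0.112,"az":0.001},{"tx":1,"ty":0.7,"tz":4,"ax":0,"ay":-0.112,"az":0.001},{"tx":1.4,"ty":0.7,"tz":4,"ax":0,"ay":-0.112,"az":0.001},{"tx":1.8,"ty":0.7,"tz":4,"ax":0,"ay":-0.112,"az":0.001},{"tx":2.3,"ty":0.7,"tz":3.7,"ax":0,"ay":-0.112,"az":0.001},{"tx":2.7,"ty":0.7,"tz":3.4,"ax":0,"ay":-0.112,"az":0.001},{"tx":0,"ty":0,"tz":0,"ax":0,"ay":0,"az":0}]'
python3 -m inch '[{"tx":0,"ty":0,"tz":0,"ax":0,"ay":0,"az":0},{"tx":0,"ty":0,"tz":0,"ax":0,"ay":0,"az":0}]'
python3 - <<'E'
from h import *
import pickle
s=manip.sense();print(s["joint_positions"],s["position"],np.round(q2R(s["tool_rot"]),3).tolist())
for n in ("scene","side","wrist"): pickle.dump(cam(n,n+"6"),open(n+"6.pkl","wb"))
plan([.511,.2348+.035,.1492+.035],frame([0,-1,-1],[1,0,0]))
E
```

```text
t: 11.38
position: [0.5101, 0.3291, 0.2535]
tool_rot: [0.271, 0.648, 0.656, -0.277]
contact_force: [-1.2, 0.2, -3.5]
finger_gap: 0.022
t: 11.55
position: [0.5124, 0.3282, 0.262]
tool_rot: [0.27, 0.653, 0.654, -0.27]
contact_force: [-0.4, -0.4, -0.3]
finger_gap: 0.0221
[ 0.80996639  0.48246573  1.44145566 -0.52601243  1.80662803  0.84051739] [0.51240606 0.32815912 0.2619962 ] [[-0.002, 1.0, 0.002], [0.708, 0.003, -0.706], [-0.706, 0.0, -0.708]]
n 3 dist [ -2. -58. -81.] rot [ 0.004 -0.005 -0.003]
[{"tx": 5.1, "ty": -0.8, "tz": 32.8, "ax": 0.0013, "ay": -0.0016, "az": -0.0009}, {"tx": 5.2, "ty": -0.8, "tz": 32.8, "ax": 0.0013, "ay": -0.0016, "az": -0.0009}, {"tx": 5.2, "ty": -0.7, "tz": 32.8, "ax": 0.0013, "ay": -0.0016, "az": -0.0009}]
```

View pics/scene6.png

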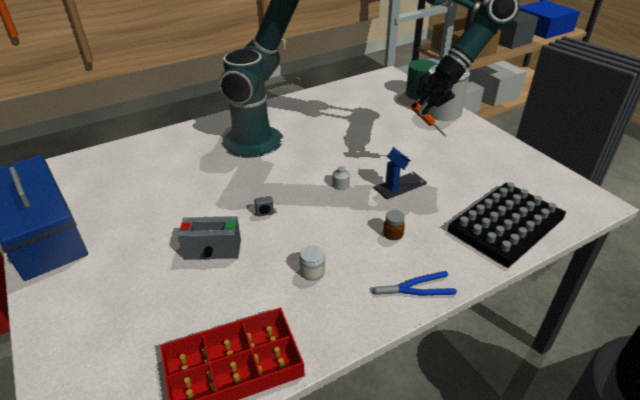

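View pics/wrist6.png

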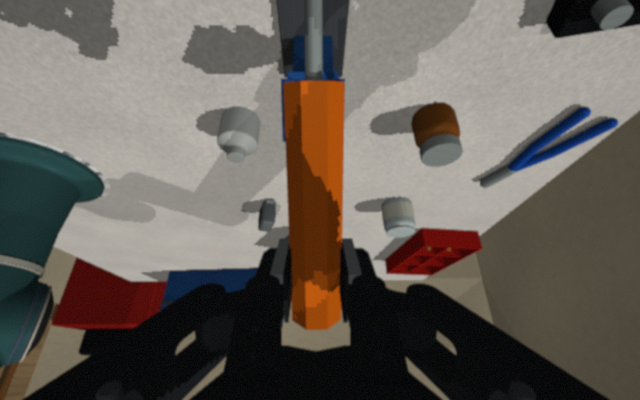

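View pics/side6.png

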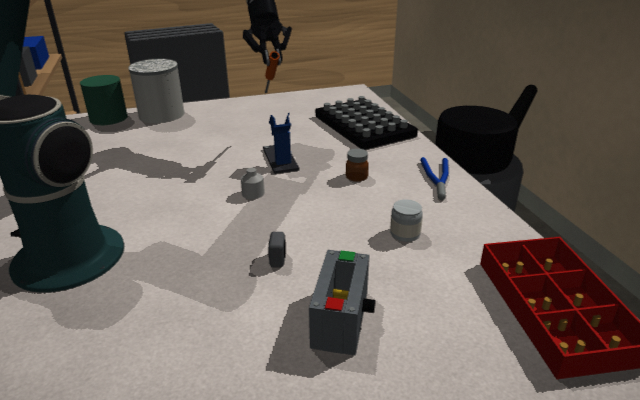

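```bash
python3 - <<'E'
import pickle,cv2
i=pickle.load(open("wrist6.pkl","rb"))["img"]
cv2.imwrite("pics/w6z.png",cv2.resize(i[0:150,260:370],None,fx=5,fy=4,interpolation=cv2.INTER_CUBIC))
E
```

```text
(no output)
```

View pics/w6z.png

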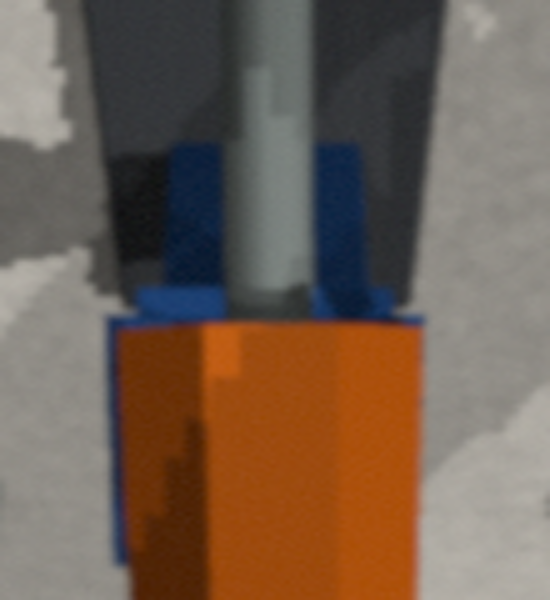

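```bash
python3 -m inch '[{"tx":3,"ty":-0.4,"tz":20,"ax":0,"ay":-0.001,"az":0},{"tx":3,"ty":-0.5,"tz":30,"ax":0.002,"ay":-0.002,"az":0},{"tx":3,"ty":-0.5,"tz":30,"ax":0.002,"ay":-0.002,"az":-0.003},{"tx":0,"ty":0,"tz":20,"ax":0,"ay":0,"az":0},{"tx":0,"ty":0,"tz":11,"ax":0,"ay":0,"az":0},{"tx":0,"ty":0,"tz":0,"ax":0,"ay":0,"az":0},{"tx":0,"ty":0,"tz":0,"ax":0,"ay":0,"az":0},{"tx":0,"ty":0,"tz":0,"ax":0,"ay":0,"az":0}]'
python3 - <<'E'
from h import *
import pickle
s=manip.sense();print(s["joint_positions"],s["position"],np.round(q2R(s["tool_rot"]),3).tolist(),s["contact_force"])
for n in ("scene","wrist"): pickle.dump(cam(n,n+"7"),open(n+"7.pkl","wb"))
i=pickle.load(open("wrist7.pkl","rb"))["img"]
cv2.imwrite("pics/w7z.png",cv2.resize(i[0:150,250:380],None,fx=5,fy=4,interpolation=cv2.INTER_CUBIC))
i=pickle.load(open("scene7.pkl","rb"))["img"]
cv2.imwrite("pics/s7z.png",cv2.resize(i[80:220,340:480],None,fx=4,fy=4,interpolation=cv2.INTER_CUBIC))
plan([.511,.2317,.1523],frame([0,-1,-1],[1,0,0]))
E
```

```text
t: 12.37
position: [0.5122, 0.2577, 0.18]
tool_rot: [0.271, 0.653, 0.653, -0.27]
contact_force: [-0.6, -0.2, -1.1]
finger_gap: 0.022
[ 0.74277457  0.46184352  1.63284193 -0.5503102   1.6309958   0.87737843] [0.51222439 0.25771831 0.18001615] [[-0.0, 1.0, 0.001], [0.707, 0.001, -0.708], [-0.708, 0.001, -0.707]] [-0.62927375 -0.23790047 -1.11030485]
n 1 dist [ -1. -26. -27.] rot [0.001 0.001 0.001]
[{"tx": 0.7, "ty": -1.2, "tz": 38.0, "ax": 0.0014, "ay": 0.0009, "az": 0.0008}]
```

View pics/w7z.png

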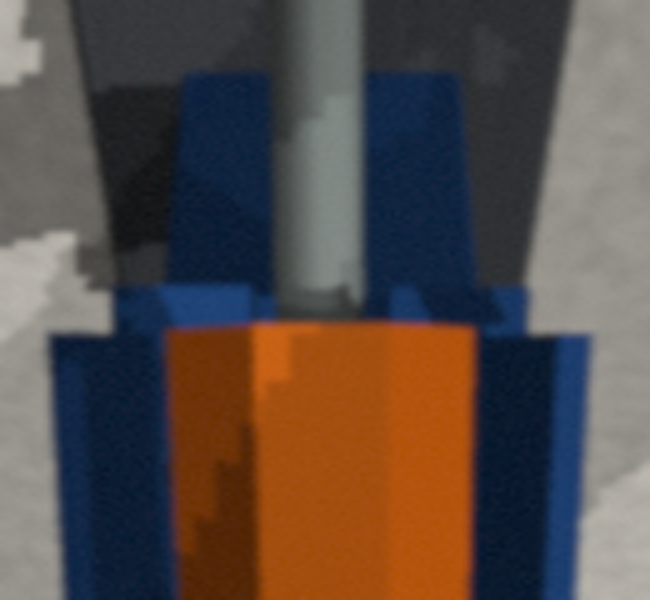

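View pics/s7z.png

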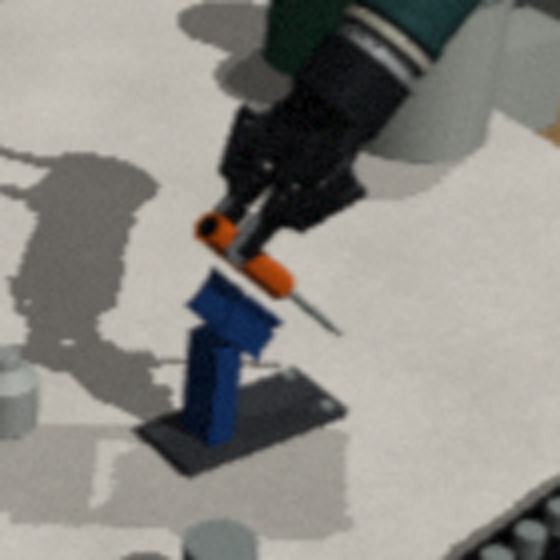

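```bash
python3 -m inch '[{"tx":-0.5,"ty":-0.3,"tz":15,"ax":0,"ay":0,"az":0},{"tx":0,"ty":0,"tz":12,"ax":0,"ay":0,"az":0},{"tx":0,"ty":0,"tz":5,"ax":0,"ay":0,"az":0},{"tx":0,"ty":0,"tz":2.5,"ax":0,"ay":0,"az":0},{"tx":0,"ty":0,"tz":0,"ax":0,"ay":0,"az":0},{"tx":0,"ty":0,"tz":0,"ax":0,"ay":0,"az":0},{"tx":0,"ty":0,"tz":0,"ax":0,"ay":0,"az":0}]'
python3 - <<'E'
from h import *
import pickle
s=manip.sense();print(s["position"],s["contact_force"],s["ft_torque"])
for n in ("scene","wrist"): pickle.dump(cam(n,n+"8"),open(n+"8.pkl","wb"))
i=pickle.load(open("wrist8.pkl","rb"))["img"]
cv2.imwrite("pics/w8z.png",cv2.resize(i[0:150,250:380],None,fx=5,fy=4,interpolation=cv2.INTER_CUBIC))
i=pickle.load(open("scene8.pkl","rb"))["img"]
cv2.imwrite("pics/s8z.png",cv2.resize(i[100:220,340:460],None,fx=5,fy=5,interpolation=cv2.INTER_CUBIC))
E
```

```text
t: 13.05
position: [0.5111, 0.2323, 0.1543]
tool_rot: [0.271, 0.652, 0.653, -0.272]
contact_force: [0.8, 0.3, -1.1]
finger_gap: 0.0219
[0.51113201 0.23227067 0.15433464] [ 0.82984675  0.28192939 -1.14603892] [0.43029709 0.00840518 0.01530639]
```

View pics/w8z.png

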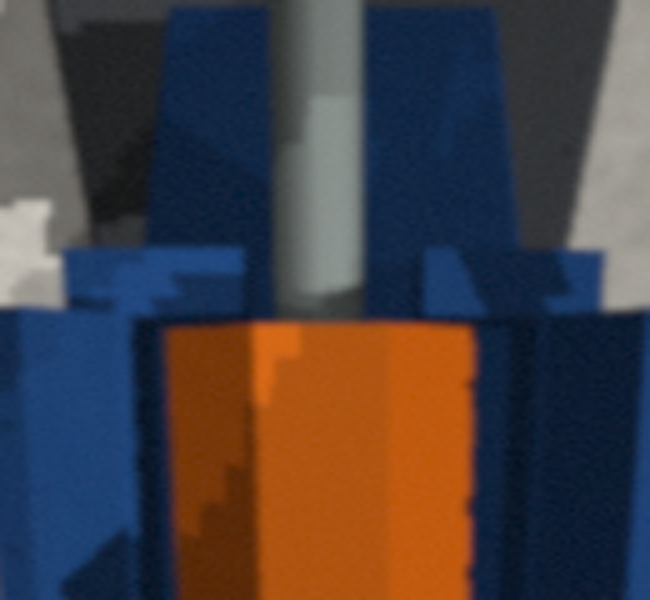

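View pics/s8z.png

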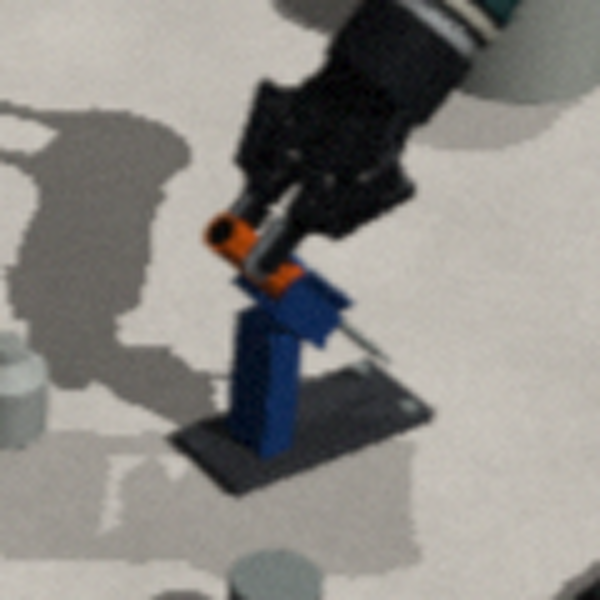

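```bash
python3 -m inch '[{"tx":0,"ty":0,"tz":1.5,"ax":0,"ay":0,"az":0},{"tx":0,"ty":0,"tz":0,"ax":0,"ay":0,"az":0},{"tx":0,"ty":0,"tz":0,"ax":0,"ay":0,"az":0}]'
python3 -m inch '[{"tx":0,"ty":0,"tz":1.5,"ax":0,"ay":0,"az":0},{"tx":0,"ty":0,"tz":0,"ax":0,"ay":0,"az":0},{"tx":0,"ty":0,"tz":0,"ax":0,"ay":0,"az":0}]'
```

```text
t: 13.4
position: [0.5109, 0.2308, 0.153]
tool_rot: [0.271, 0.652, 0.653, -0.272]
contact_force: [0.4, 0.2, -1.4]
finger_gap: 0.0219
t: 13.65
position: [0.511, 0.2301, 0.1523]
tool_rot: [0.271, 0.652, 0.653, -0.272]
contact_force: [-0.8, 1.9, 2.2]
finger_gap: 0.0221
```

```bash
python3 -m inch '[{"tx":0,"ty":0,"tz":0,"ax":0,"ay":0,"az":0},{"tx":0,"ty":0,"tz":0,"ax":0,"ay":0,"az":0},{"tx":0,"ty":0,"tz":0,"ax":0,"ay":0,"az":0},{"tx":0,"ty":0,"tz":0,"ax":0,"ay":0,"az":0},{"tx":0,"ty":0,"tz":0,"ax":0,"ay":0,"az":0},{"tx":0,"ty":0,"tz":0,"ax":0,"ay":0,"az":0},{"tx":0,"ty":0,"tz":0,"ax":0,"ay":0,"az":0}]' 1
python3 -m inch '[{"tx":0,"ty":0,"tz":-10,"ax":0,"ay":0,"az":0},{"tx":0,"ty":0,"tz":-30,"ax":0,"ay":0,"az":0},{"tx":0,"ty":0,"tz":-40,"ax":0,"ay":0,"az":0},{"tx":0,"ty":0,"tz":-20,"ax":0,"ay":0,"az":0},{"tx":0,"ty":0,"tz":0,"ax":0,"ay":0,"az":0},{"tx":0,"ty":0,"tz":0,"ax":0,"ay":0,"az":0},{"tx":0,"ty":0,"tz":0,"ax":0,"ay":0,"az":0}]'
python3 - <<'E'
from h import *
import pickle
s=manip.sense();print(s["position"],s["contact_force"],s["ft_torque"])
for n in ("scene","wrist"): pickle.dump(cam(n,n+"9"),open(n+"9.pkl","wb"))
i=pickle.load(open("scene9.pkl","rb"))["img"]
cv2.imwrite("pics/s9z.png",cv2.resize(i[100:220,340:460],None,fx=5,fy=5,interpolation=cv2.INTER_CUBIC))
E
```

```text
t: 14.23
position: [0.5108, 0.2296, 0.1518]
tool_rot: [0.271, 0.652, 0.653, -0.272]
contact_force: [0.4, -0.9, 1.0]
finger_gap: 0.0853
t: 14.82
position: [0.5105, 0.3003, 0.2216]
tool_rot: [0.271, 0.652, 0.654, -0.273]
contact_force: [0.1, -0.4, 0.6]
finger_gap: 0.0851
[0.51051239 0.30025966 0.22155171] [ 0.09204556 -0.37139836  0.56449826] [0.30077521 0.00348092 0.00781007]
```

View pics/wrist9.png

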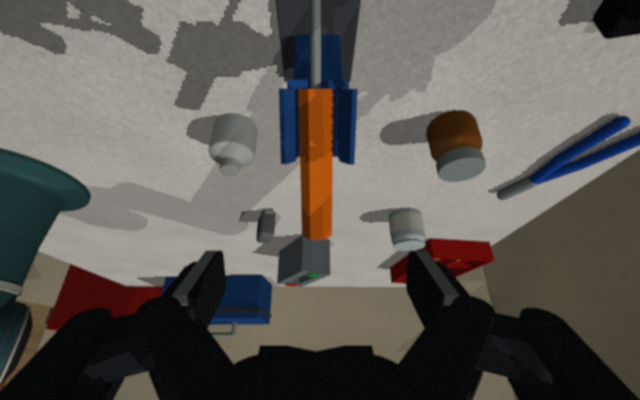

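View pics/s9z.png

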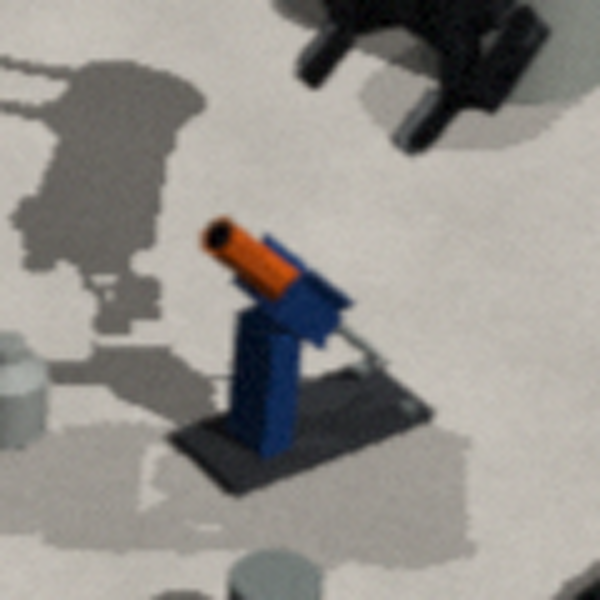

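```bash
python3 - <<'E'
from h import *
import pickle
c=pickle.load(open("wrist9.pkl","rb")); s=pickle.load(open("scene9.pkl","rb"))
P=np.array([[.511,.297,.1],[.511,.219,.178],[.511,.368,.029]])
print(proj(c,P).round(1).tolist(),proj(s,P).round(1).tolist())
n=np.array([0,.7071,.7071])*.012
print(proj(c,P+n).round(1).tolist())
cv2.imwrite("pics/w9z.png",cv2.resize(c["img"][0:250,270:370],None,fx=5,fy=2.4*1,interpolation=cv2.INTER_CUBIC))
E
```

```text
[[317.7, 88.8], [316.9, 233.4], [318.5, -86.6]] [[402.8, 160.9], [384.3, 146.8], [418.1, 172.6]]
[[317.7, 88.1], [317.0, 239.8], [318.7, -98.8]]
```

View pics/w9z.png

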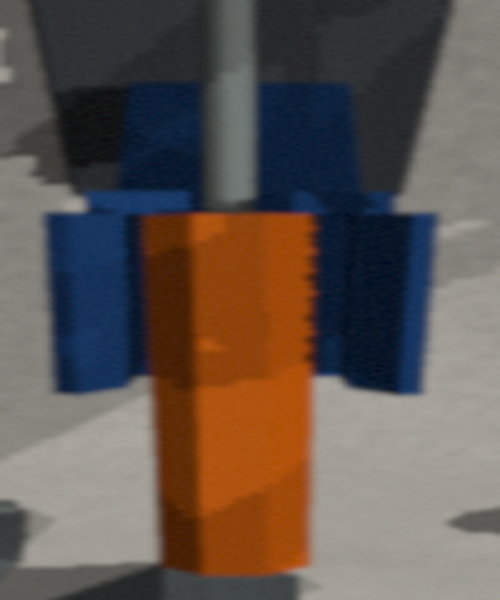

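```bash
python3 - <<'E'
from h import *
A=frame([0,0,-1],[1,0,0]);B=frame([0,1,-1],[1,0,0])
plan([.511,.25,.36],A); print(B.round(2).tolist())
plan([.511,.164,.233],B,[.511,.25,.36],A)
E
```

```text
n 7 dist [  1. -49. 139.] rot [-0.004  0.791  0.002]
[{"tx": -19.1, "tz": -9.0, "ax": -0.0006, "ay": 0.113}, {"tx": -18.0, "tz": -11.1, "ax": -0.0006, "ay": 0.113}, {"tx": -16.6, "tz": -13.0, "ax": -0.0006, "ay": 0.113}, {"tx": -15.0, "ty": 0.1, "tz": -14.8, "ax": -0.0006, "ay": 0.113}, {"tx": -13.3, "ty": 0.1, "tz": -16.4, "ax": -0.0006, "ay": 0.113}, {"tx": -11.3, "ty": 0.1, "tz": -17.8, "ax": -0.0006, "ay": 0.113}, {"tx": -9.2, "ty": 0.1, "tz": -19.0, "ax": -0.0006, "ay": 0.113}]
[[-0.0, 1.0, 0.0], [0.71, 0.0, 0.71], [0.71, 0.0, -0.71]]
n 7 dist [   0.  -86. -127.] rot [0.    0.785 0.   ]
[{"tx": -12.3, "tz": 18.1, "ay": 0.1122}, {"tx": -14.2, "tz": 16.7, "ay": 0.1122}, {"tx": -16.0, "tz": 15.0, "ay": 0.1122}, {"tx": -17.6, "tz": 13.1, "ay": 0.1122}, {"tx": -18.9, "tz": 11.0, "ay": 0.1122}, {"tx": -20.1, "tz": 8.8, "ay": 0.1122}, {"tx": -20.9, "tz": 6.5, "ay": 0.1122}]
```

```bash
python3 -m inch '[{"tx":-19,"ty":0,"tz":-9,"ax":0,"ay":0.113,"az":0},{"tx":-18,"ty":0,"tz":-11,"ax":-0.001,"ay":0.113,"az":0},{"tx":-16.6,"ty":0,"tz":-13,"ax":0,"ay":0.113,"az":0},{"tx":-15,"ty":0,"tz":-15,"ax":-0.001,"ay":0.113,"az":0},{"tx":-13,"ty":0,"tz":-16.4,"ax":0,"ay":0.113,"az":0},{"tx":-11.3,"ty":0,"tz":-18,"ax":-0.001,"ay":0.113,"az":0},{"tx":-9,"ty":0.3,"tz":-19,"ax":0,"ay":0.113,"az":0}]'
python3 -m inch '[{"tx":-12,"ty":0,"tz":18,"ax":0,"ay":0.112,"az":0},{"tx":-14,"ty":0,"tz":16.7,"ax":0,"ay":0.112,"az":0},{"tx":-16,"ty":0,"tz":15,"ax":0,"ay":0.112,"az":0},{"tx":-17.6,"ty":0,"tz":13,"ax":0,"ay":0.112,"az":0},{"tx":-19,"ty":0,"tz":11,"ax":0,"ay":0.112,"az":0},{"tx":-20,"ty":0,"tz":9,"ax":0,"ay":0.112,"az":0},{"tx":-21,"ty":0,"tz":6.5,"ax":0,"ay":0.112,"az":0},{"tx":0,"ty":0,"tz":0,"ax":0,"ay":0,"az":0}]'
python3 -m inch '[{"tx":0,"ty":0,"tz":0,"ax":0,"ay":0,"az":0},{"tx":0,"ty":0,"tz":0,"ax":0,"ay":0,"az":0}]'
python3 - <<'E'
from h import *
import pickle
s=manip.sense();print(s["joint_positions"],s["position"],np.round(q2R(s["tool_rot"]),3).tolist())
c=cam("wrist","w10");pickle.dump(c,open("w10.pkl","wb"))
P=np.array([[.511,.297,.1],[.511,.219,.178],[.511,.368,.029]])
print(proj(c,P).round(1).tolist())
plan([.511,.2487,.1483],frame([0,1,-1],[1,0,0]))
E
```

```text
t: 15.5
position: [0.511, 0.2507, 0.3625]
tool_rot: [-0.002, 0.706, 0.708, 0.003]
contact_force: [0.6, -0.1, -0.4]
finger_gap: 0.0854
t: 16.17
position: [0.5073, 0.1618, 0.2255]
tool_rot: [-0.276, 0.657, 0.649, 0.268]
contact_force: [-1.1, -0.6, -1.1]
finger_gap: 0.0853
t: 16.33
position: [0.5116, 0.166, 0.2342]
tool_rot: [-0.271, 0.653, 0.653, 0.27]
contact_force: [-0.1, 0.5, 0.4]
finger_gap: 0.0851
[-0.20285898  0.05329146  2.03867516  0.79113994  1.34150668 -0.50964939] [0.51155888 0.1660378  0.23415951] [[0.001, 1.0, -0.001], [0.707, 0.0, 0.707], [0.707, -0.001, -0.707]]
[[315.2, 176.3], [315.0, 209.7], [315.3, 160.0]]
n 3 dist [ -1.  82. -87.] rot [-0.001  0.     0.003]
[{"tx": -1.2, "ty": -0.4, "tz": 39.8, "az": 0.0008}, {"tx": -1.2, "ty": -0.4, "tz": 39.8, "az": 0.0008}, {"tx": -1.2, "ty": -0.4, "tz": 39.8, "az": 0.0008}]
```

View pics/w10.png

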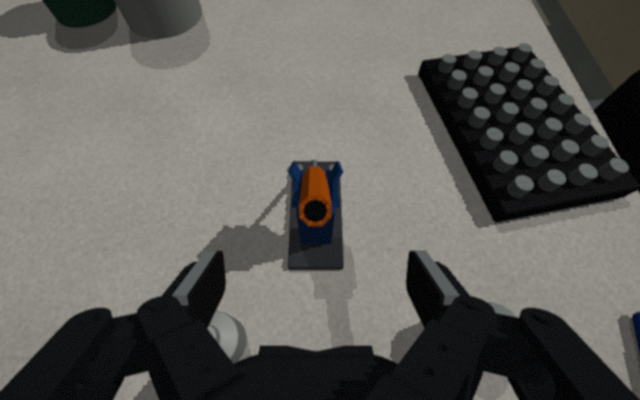

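```bash
python3 -m inch '[{"tx":-1.2,"ty":-0.2,"tz":25,"ax":0,"ay":0,"az":0.001},{"tx":-1.2,"ty":-0.2,"tz":35,"ax":0,"ay":0,"az":0.001},{"tx":-1.2,"ty":0,"tz":30,"ax":0,"ay":0,"az":0},{"tx":0,"ty":0,"tz":20,"ax":0,"ay":0,"az":0},{"tx":0,"ty":0,"tz":9,"ax":0,"ay":0,"az":0},{"tx":0,"ty":0,"tz":0,"ax":0,"ay":0,"az":0},{"tx":0,"ty":0,"tz":0,"ax":0,"ay":0,"az":0}]'
python3 - <<'E'
from h import *
import pickle
c=cam("wrist","w11"); cs=cam("scene")
cv2.imwrite("pics/s11z.png",cv2.resize(cs["img"][80:220,340:460],None,fx=4,fy=4,interpolation=cv2.INTER_CUBIC))
E
```

```text
t: 16.97
position: [0.5116, 0.2492, 0.1494]
tool_rot: [-0.271, 0.652, 0.655, 0.271]
contact_force: [0.3, 0.6, 0.2]
finger_gap: 0.0853
```

View pics/w11.png

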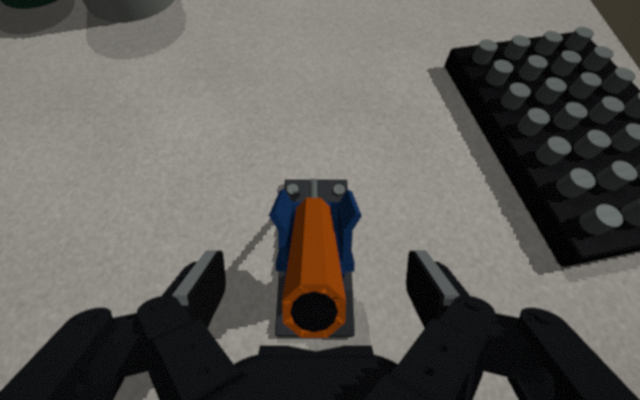

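View pics/s11z.png

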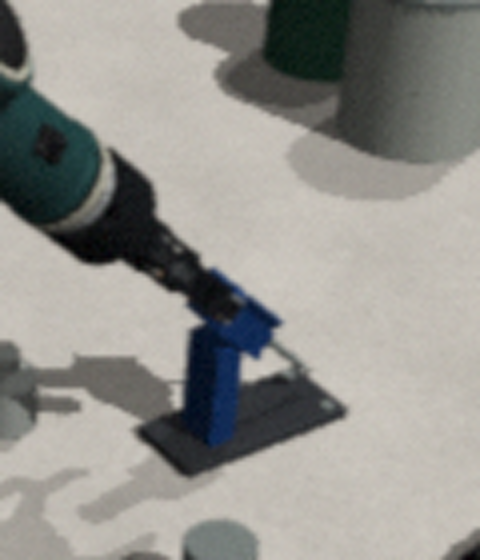

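```bash
python3 -m inch '[{"tx":-1.5,"ty":-1,"tz":0,"ax":0,"ay":0,"az":0},{"tx":0,"ty":0,"tz":0,"ax":0,"ay":0,"az":0},{"tx":0,"ty":0,"tz":0,"ax":0,"ay":0,"az":0}]'
python3 -m inch '[{"tx":0,"ty":0,"tz":0,"ax":0,"ay":0,"az":0},{"tx":0,"ty":0,"tz":0,"ax":0,"ay":0,"az":0},{"tx":0,"ty":0,"tz":0,"ax":0,"ay":0,"az":0},{"tx":0,"ty":0,"tz":0,"ax":0,"ay":0,"az":0},{"tx":0,"ty":0,"tz":0,"ax":0,"ay":0,"az":0},{"tx":0,"ty":0,"tz":0,"ax":0,"ay":0,"az":0},{"tx":0,"ty":0,"tz":0,"ax":0,"ay":0,"az":0},{"tx":0,"ty":0,"tz":0,"ax":0,"ay":0,"az":0}]' 0 90
```

```text
t: 17.32
position: [0.5108, 0.2464, 0.1474]
tool_rot: [-0.271, 0.653, 0.653, 0.271]
contact_force: [0.7, 0.5, -0.1]
finger_gap: 0.0852
t: 17.98
position: [0.5102, 0.2469, 0.1469]
tool_rot: [-0.271, 0.653, 0.653, 0.27]
contact_force: [-0.9, -2.6, 2.8]
finger_gap: 0.0228
```

```bash
python3 -m inch '[{"tx":6,"ty":0,"tz":-1,"ax":0,"ay":0,"az":0},{"tx":15,"ty":0,"tz":-1,"ax":0,"ay":0,"az":0},{"tx":25,"ty":0,"tz":0,"ax":0,"ay":0,"az":0},{"tx":30,"ty":0,"tz":-10,"ax":0,"ay":0,"az":0},{"tx":24,"ty":0,"tz":-20,"ax":0,"ay":0,"az":0},{"tx":20,"ty":0,"tz":-25,"ax":0,"ay":0,"az":0},{"tx":10,"ty":0,"tz":-10,"ax":0,"ay":0,"az":0},{"tx":0,"ty":0,"tz":0,"ax":0,"ay":0,"az":0}]'
python3 - <<'E'
from h import *
s=manip.sense();print(s["joint_positions"])
b=-.489
g=np.array([-np.sin(b),np.cos(b),0]); 
C=frame([0,0,-1],[np.cos(b),np.sin(b),0]); print(C.round(2).tolist(),g)
A=frame([0,0,-1],[1,0,0])
plan([.51,.2,.36],A); 
p=np.array([.478,-.328,0])-.024*g; print(p)
plan([p[0],p[1],.34],C,[.51,.2,.36],A)
E
```

```text
t: 18.65
position: [0.5123, 0.2922, 0.2909]
tool_rot: [-0.269, 0.652, 0.654, 0.273]
contact_force: [0.4, 0.1, -0.8]
finger_gap: 0.0228
[ 0.04091174 -0.01218008  1.99404181  0.84062552  1.2528158  -0.27916553]
[[0.47, 0.88, 0.0], [0.88, -0.47, 0.0], [0.0, 0.0, -1.0]] [0.46974332 0.88280304 0.        ]
n 7 dist [ -2. -92.  69.] rot [ 0.006 -0.787  0.004]
[{"tx": -2.3, "ty": -0.3, "tz": -16.3, "ax": 0.0009, "ay": -0.1125, "az": 0.0005}, {"tx": -4.1, "ty": -0.3, "tz": -15.9, "ax": 0.0009, "ay": -0.1125, "az": 0.0005}, {"tx": -5.9, "ty": -0.3, "tz": -15.4, "ax": 0.0009, "ay": -0.1125, "az": 0.0005}, {"tx": -7.6, "ty": -0.3, "tz": -14.6, "ax": 0.0009, "ay": -0.1125, "az": 0.0005}, {"tx": -9.2, "ty": -0.3, "tz": -13.7, "ax": 0.0009, "ay": -0.1125, "az": 0.0005}, {"tx": -10.6, "ty": -0.3, "tz": -12.6, "ax": 0.0009, "ay": -0.1125, "az": 0.0005}, {"tx": -12.0, "ty": -0.3, "tz": -11.3, "ax": 0.0009, "ay": -0.1125, "az": 0.0005}]
[ 0.46672616 -0.34918727  0.        ]
n 14 dist [ -43. -549.  -20.] rot [0.    0.    0.489]
[{"tx": -39.2, "ty": -3.1, "tz": 1.4, "az": 0.0349}, {"tx": -39.3, "ty": -1.7, "tz": 1.4, "az": 0.0349}, {"tx": -39.3, "ty": -0.3, "tz": 1.4, "az": 0.0349}, {"tx": -39.3, "ty": 1.0, "tz": 1.4, "az": 0.0349}, {"tx": -39.3, "ty": 2.4, "tz": 1.4, "az": 0.0349}, {"tx": -39.2, "ty": 3.8, "tz": 1.4, "az": 0.0349}, {"tx": -39.0, "ty": 5.1, "tz": 1.4, "az": 0.0349}, {"tx": -38.8, "ty": 6.5, "tz": 1.4, "az": 0.0349}]
[{"tx": -38.6, "ty": 7.8, "tz": 1.4, "az": 0.0349}, {"tx": -38.3, "ty": 9.2, "tz": 1.4, "az": 0.0349}, {"tx": -37.9, "ty": 10.5, "tz": 1.4, "az": 0.0349}, {"tx": -37.5, "ty": 11.8, "tz": 1.4, "az": 0.0349}, {"tx": -37.1, "ty": 13.1, "tz": 1.4, "az": 0.0349}, {"tx": -36.6, "ty": 14.4, "tz": 1.4, "az": 0.0349}]
```

```bash
python3 -m inch '[{"tx":-2,"ty":-0.3,"tz":-16,"ax":0.001,"ay":-0.1125,"az":0.001},{"tx":-4,"ty":-0.3,"tz":-16,"ax":0.001,"ay":-0.1125,"az":0},{"tx":-6,"ty":-0.3,"tz":-15,"ax":0.001,"ay":-0.1125,"az":0.001},{"tx":-7.6,"ty":-0.3,"tz":-14.6,"ax":0.001,"ay":-0.1125,"az":0},{"tx":-9,"ty":-0.3,"tz":-13.7,"ax":0.001,"ay":-0.1125,"az":0.001},{"tx":-10.6,"ty":-0.3,"tz":-12.6,"ax":0.001,"ay":-0.1125,"az":0},{"tx":-12,"ty":-0.3,"tz":-11,"ax":0,"ay":-0.1125,"az":0}]'
python3 -m inch '[{"tx":-39,"ty":-3,"tz":1.4,"ax":0,"ay":0,"az":0.035},{"tx":-39,"ty":-1.7,"tz":1.4,"ax":0,"ay":0,"az":0.035},{"tx":-39,"ty":-0.3,"tz":1.4,"ax":0,"ay":0,"az":0.035},{"tx":-39,"ty":1,"tz":1.4,"ax":0,"ay":0,"az":0.035},{"tx":-39,"ty":2.4,"tz":1.4,"ax":0,"ay":0,"az":0.035},{"tx":-39,"ty":3.8,"tz":1.4,"ax":0,"ay":0,"az":0.035},{"tx":-39,"ty":5,"tz":1.4,"ax":0,"ay":0,"az":0.035},{"tx":-39,"ty":6.5,"tz":1.4,"ax":0,"ay":0,"az":0.035}]'
python3 -m inch '[{"tx":-38.6,"ty":7.8,"tz":1.4,"ax":0,"ay":0,"az":0.035},{"tx":-38.3,"ty":9,"tz":1.4,"ax":0,"ay":0,"az":0.035},{"tx":-38,"ty":10.5,"tz":1.4,"ax":0,"ay":0,"az":0.035},{"tx":-37.5,"ty":11.8,"tz":1.4,"ax":0,"ay":0,"az":0.035},{"tx":-37,"ty":13,"tz":1.4,"ax":0,"ay":0,"az":0.035},{"tx":-36.6,"ty":14.4,"tz":1.4,"ax":0,"ay":0,"az":0.034},{"tx":0,"ty":0,"tz":0,"ax":0,"ay":0,"az":0},{"tx":0,"ty":0,"tz":0,"ax":0,"ay":0,"az":0}]'
python3 - <<'E'
from h import *
import pickle
s=manip.sense();print(s["joint_positions"],s["position"],np.round(q2R(s["tool_rot"]),3).tolist())
for n in ("scene","side","wrist"): pickle.dump(cam(n,n+"12"),open(n+"12.pkl","wb"))
E
```

```text
t: 19.23
position: [0.5085, 0.1993, 0.3539]
tool_rot: [-0.001, 0.707, 0.707, -0.006]
contact_force: [0.1, 0.2, -2.1]
finger_gap: 0.0229
t: 19.9
position: [0.4827, -0.1135, 0.3414]
tool_rot: [-0.004, 0.799, 0.602, -0.005]
contact_force: [1.4, -0.1, -1.2]
finger_gap: 0.0226
t: 20.57
position: [0.4635, -0.3488, 0.3325]
tool_rot: [-0.004, 0.858, 0.514, -0.005]
contact_force: [-0.3, 0.3, -2.2]
finger_gap: 0.0227
[-0.68462225  0.04575381  1.6697719  -0.00566034  1.43712382 -0.19252939] [ 0.46354533 -0.34878299  0.33254554] [[0.472, 0.882, -0.012], [0.882, -0.472, 0.003], [-0.003, -0.012, -1.0]]
```

View pics/wrist12.png

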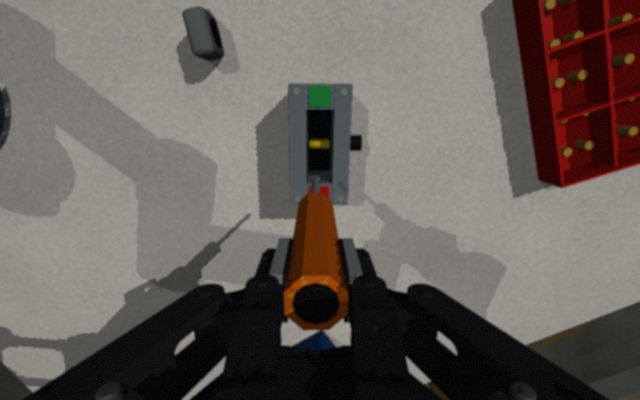

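View pics/side12.png

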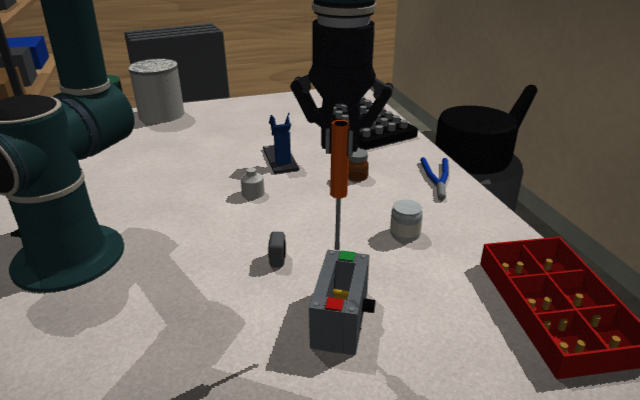

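View pics/scene12.png

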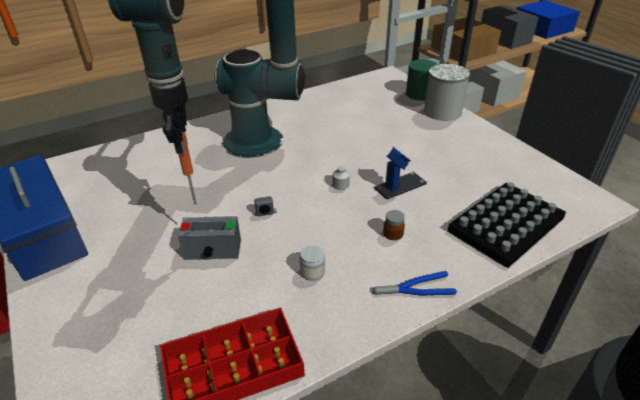

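```bash
python3 - <<'E'
import pickle,cv2
g=lambda f:pickle.load(open(f,"rb"))["img"]
def z(n,i,r,c,k): cv2.imwrite(f"pics/{n}.png",cv2.resize(i[r[0]:r[1],c[0]:c[1]],None,fx=k,fy=k,interpolation=cv2.INTER_CUBIC))
z("b1",g("wrist12.pkl"),(75,215),(270,380),4)
z("b2",g("side12.pkl"),(190,320),(290,400),4)
z("b3",g("scene12.pkl"),(160,260),(150,260),5)
E
```

```text
(no output)
```

View pics/b1.png

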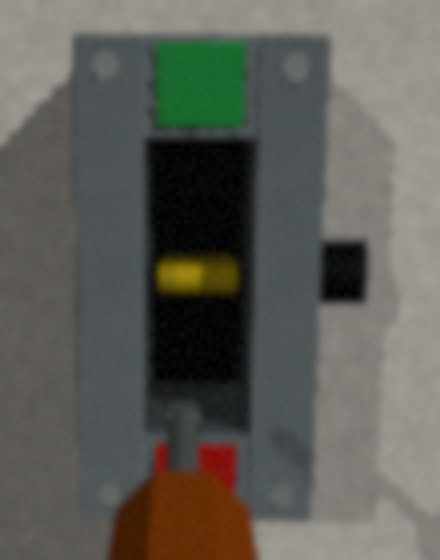

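View pics/b2.png

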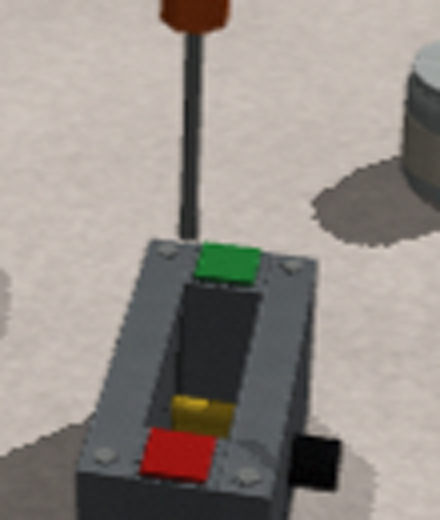

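View pics/b3.png

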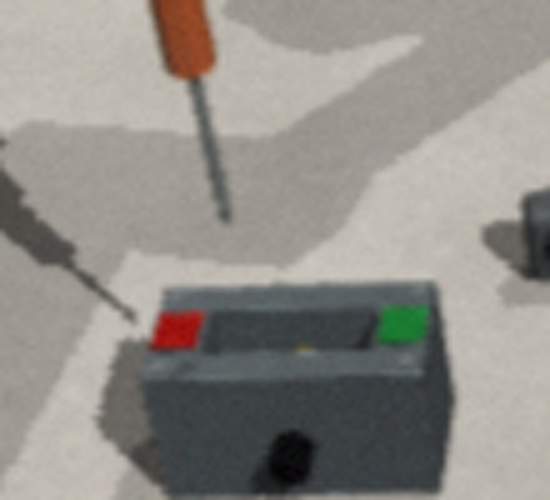

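```bash
python3 - <<'E'
from h import *
import pickle
from scipy.optimize import least_squares
g=lambda f:pickle.load(open(f,"rb"))
w,sc,sd=g("wrist12.pkl"),g("scene12.pkl"),g("side12.pkl")
T=q2R(w["s"]["tool_rot"]);p=w["s"]["position"]
def fit(obj,obs,x0,fz=True):
    def f(q):
        q4=np.array([q[0],q[1],0,q[2]]) if fz else q
        c,s=np.cos(q4[3]),np.sin(q4[3]); Rz=np.array([[c,-s,0],[s,c,0],[0,0,1]])
        return np.concatenate([(proj(cm,obj[i]@Rz.T+q4[:3])-px).ravel() for cm,i,px in obs])
    r=least_squares(f,x0); print("fit",np.round(r.x,4),"res",np.round(r.fun,1)); return r.x
bx=np.array([[-.038,-.075,.09],[-.038,.075,.09],[.038,-.075,.09],[.038,.075,.09],[-.017,.046,.09],[.017,.046,.09],[-.017,-.046,.09],[.017,-.046,.09]])
Sb=np.array([(182,217.4),(237.4,216.6),(178.4,236.4),(235.4,234.4)])
Db=np.array([(309.3,308.3),(327.5,250),(357.5,314.5),(369,255)])
b1=lambda a:np.array(a)/4+[270,75]
Wb=b1([(77,512),(75,37),(309,518),(329,37),(148,142),(255,142),(148,430),(247,430)])
I=range(4)
I=list(I)
x0=[.48,-.33,-.48]
print("scene");fit(bx,[(sc,I,Sb)],x0)
print("side");fit(bx,[(sd,I,Db)],x0)
print("wrist");fit(bx,[(w,list(range(8)),Wb)],x0)
print("wrist z");fit(bx,[(w,list(range(8)),Wb)],[.48,-.33,0,-.48],False)
X=tri(w,(315,176),sd,(337,249.5));Y=tri(sc,(195.2,204.4),sd,(337,249.5));Z=tri(sc,(195.2,204.4),w,(315,176))
for q in (X,Y,Z): print("tip",q.round(4),"tool",(T.T@(q-p)*1000).round(1))
print("expected px",proj(w,[p+T@[.0023,-.001,.169]]),proj(sd,[p+T@[.0023,-.001,.169]]),proj(sc,[p+T@[.0023,-.001,.169]]))
E
```

```text
scene
fit [ 0.4782 -0.33   -0.4756] res [ 0.9  0.4  0.1 -0.9 -0.5  0.4 -0.4  0.1]
side
fit [ 0.4759 -0.3327 -0.4926] res [-0.4 -0.1 -0.4 -0.4  0.4  0.6  0.4 -0.4]
wrist
fit [ 0.4757 -0.3298 -0.5016] res [ 0.5  1.5 -0.5 -1.   0.3  0.8  0.8 -0.2 -1.  -1.4  0.6 -1.  -1.2  0.9
  0.4  1.2]
wrist z
fit [ 0.4753 -0.3305 -0.0074 -0.5016] res [ 1.   0.3  0.1  0.  -0.2 -0.4  0.1  0.8 -0.7 -0.8  0.3 -0.5 -1.   0.
  0.2  0.4]
tip [ 0.4634 -0.3444  0.1633] tool [  2.1  -0.2 170.6]
tip [ 0.4635 -0.3477  0.1643] tool [ -0.8   1.4 169.7]
tip [ 0.4613 -0.3471  0.1606] tool [ -1.3  -0.8 173.4]
expected px [[315.05078557 176.1047091 ]] [[336.33280891 248.53103087]] [[196.69184644 203.05111637]]
```

```bash
python3 - <<'E'
from h import *
b=-.493
plan([.4644,-.3543,.275],frame([0,0,-1],[np.cos(b),np.sin(b),0]))
E
```

```text
n 2 dist [ -0.  -8. -60.] rot [-0.009  0.004  0.006]
[{"tx": -3.5, "ty": 2.0, "tz": 29.8, "ax": -0.0045, "ay": 0.0019, "az": 0.0029}, {"tx": -3.6, "ty": 1.9, "tz": 29.8, "ax": -0.0045, "ay": 0.0019, "az": 0.0029}]
```

```bash
python3 -m inch '[{"tx":-2.5,"ty":1.5,"tz":15,"ax":-0.004,"ay":0.001,"az":0.003},{"tx":-2.5,"ty":1.5,"tz":20,"ax":-0.003,"ay":0.001,"az":0.003},{"tx":-2,"ty":1,"tz":15,"ax":-0.002,"ay":0.002,"az":0},{"tx":0,"ty":0,"tz":8,"ax":0,"ay":0,"az":0},{"tx":0,"ty":0,"tz":0,"ax":0,"ay":0,"az":0},{"tx":0,"ty":0,"tz":0,"ax":0,"ay":0,"az":0},{"tx":0,"ty":0,"tz":0,"ax":0,"ay":0,"az":0}]' - 110
python3 - <<'E'
from h import *
import pickle
s=manip.sense();print(s["position"],np.round(q2R(s["tool_rot"]),4).tolist(),s["contact_force"])
for n in ("side","wrist"): pickle.dump(cam(n,n+"13"),open(n+"13.pkl","wb"))
g=lambda f:pickle.load(open(f,"rb"))["img"]
def z(n,i,r,c,k): cv2.imwrite(f"pics/{n}.png",cv2.resize(i[r[0]:r[1],c[0]:c[1]],None,fx=k,fy=k,interpolation=cv2.INTER_CUBIC))
z("c1",g("wrist13.pkl"),(30,230),(250,400),3)
z("c2",g("side13.pkl"),(190,320),(290,400),4)
E
```

```text
t: 21.3
position: [0.4657, -0.3554, 0.2797]
tool_rot: [0.002, 0.858, 0.513, 0.001]
contact_force: [-0.0, 0.7, 0.0]
finger_gap: 0.0224
[ 0.46571674 -0.35537234  0.27973928] [[0.4735, 0.8808, 0.0035], [0.8808, -0.4735, -0.0033], [-0.0013, 0.0047, -1.0]] [-0.02112516  0.70844974  0.03740774]
```

View pics/c1.png

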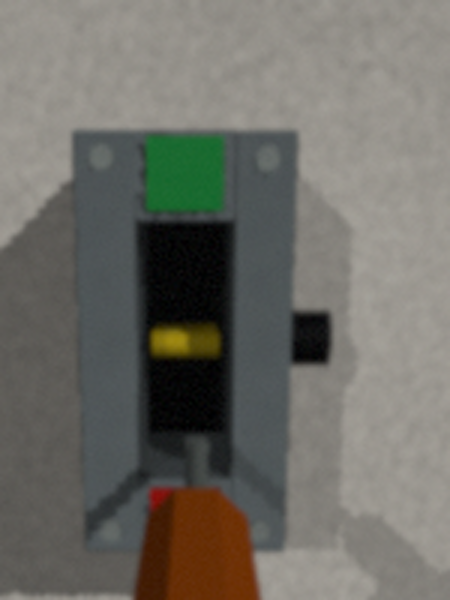

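View pics/c2.png

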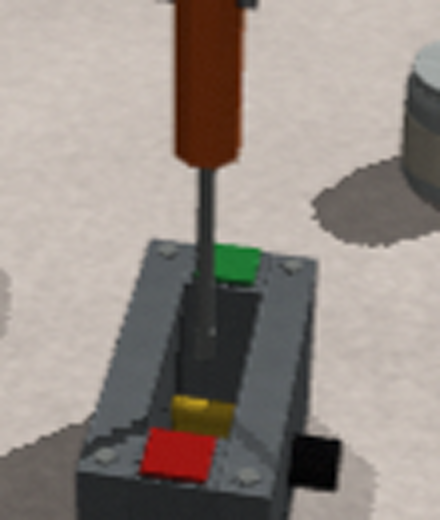

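```bash
python3 -m inch '[{"tx":0,"ty":-2.5,"tz":5,"ax":-0.003,"ay":0,"az":0},{"tx":0,"ty":0,"tz":15,"ax":0,"ay":0,"az":0},{"tx":0,"ty":0,"tz":20,"ax":0,"ay":0,"az":0},{"tx":0,"ty":0,"tz":18,"ax":0,"ay":0,"az":0},{"tx":0,"ty":0,"tz":10,"ax":0,"ay":0,"az":0},{"tx":0,"ty":0,"tz":4,"ax":0,"ay":0,"az":0},{"tx":0,"ty":0,"tz":0,"ax":0,"ay":0,"az":0},{"tx":0,"ty":0,"tz":0,"ax":0,"ay":0,"az":0}]'
python3 - <<'E'
from h import *
import pickle
s=manip.sense();print(s["position"],np.round(q2R(s["tool_rot"]),4).tolist(),s["contact_force"])
for n in ("side","wrist"): pickle.dump(cam(n,n+"14"),open(n+"14.pkl","wb"))
g=lambda f:pickle.load(open(f,"rb"))["img"]
def z(n,i,r,c,k): cv2.imwrite(f"pics/{n}.png",cv2.resize(i[r[0]:r[1],c[0]:c[1]],None,fx=k,fy=k,interpolation=cv2.INTER_CUBIC))
z("d1",g("wrist14.pkl"),(30,230),(250,400),3)
z("d2",g("side14.pkl"),(190,320),(290,400),4)
d=np.array([.4765,-.331])-s["position"][:2]; b=-.493
print("box centre from TCP: along y",d@[-np.sin(b),np.cos(b)],"x",d@[np.cos(b),np.sin(b)])
E
```

```text
t: 22.07
position: [0.4634, -0.3551, 0.2072]
tool_rot: [0.003, 0.859, 0.513, 0.001]
contact_force: [-0.5, 0.4, -0.9]
finger_gap: 0.0227
[ 0.46342871 -0.35505269  0.20717985] [[0.4745, 0.8802, 0.0055], [0.8803, -0.4745, -0.0043], [-0.0012, 0.0069, -1.0]] [-0.46104113  0.40939606 -0.87861883]
box centre from TCP: along y 0.027374681641362874 x 0.0001312833549313075
```

View pics/d1.png

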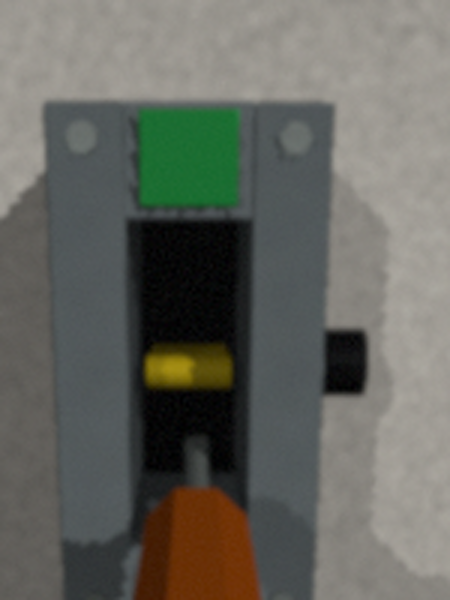

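View pics/d2.png

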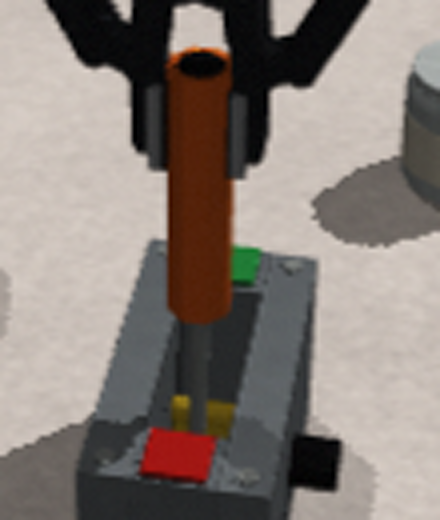

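```bash
python3 -m inch '[{"tx":5,"ty":0,"tz":0,"ax":-0.003,"ay":0,"az":0},{"tx":6,"ty":0,"tz":0,"ax":0,"ay":0,"az":0},{"tx":4,"ty":0,"tz":0,"ax":0,"ay":0,"az":0},{"tx":4,"ty":0,"tz":0,"ax":0,"ay":0,"az":0},{"tx":4,"ty":0,"tz":0,"ax":0,"ay":0,"az":0},{"tx":4,"ty":0,"tz":0,"ax":0,"ay":0,"az":0},{"tx":3,"ty":0,"tz":0,"ax":0,"ay":0,"az":0},{"tx":0,"ty":0,"tz":0,"ax":0,"ay":0,"az":0}]'
python3 -m inch '[{"tx":2,"ty":0,"tz":0,"ax":0,"ay":0,"az":0},{"tx":1,"ty":0,"tz":0,"ax":0,"ay":0,"az":0},{"tx":0,"ty":0,"tz":0,"ax":0,"ay":0,"az":0},{"tx":0,"ty":0,"tz":0,"ax":0,"ay":0,"az":0}]'
cat > look.py <<'E'
from h import *
import pickle,sys
t=sys.argv[1]
s=manip.sense();print(s["t"],s["position"],np.round(q2R(s["tool_rot"]),4).tolist(),s["contact_force"])
for n in ("side","wrist"): pickle.dump(cam(n,n+t),open(n+t+".pkl","wb"))
g=lambda f:pickle.load(open(f,"rb"))["img"]
def z(n,i,r,c,k): cv2.imwrite(f"pics/{n}.png",cv2.resize(i[r[0]:r[1],c[0]:c[1]],None,fx=k,fy=k,interpolation=cv2.INTER_CUBIC))
z("e1_"+t,g(f"wrist{t}.pkl"),(30,230),(250,400),3)
z("e2_"+t,g(f"side{t}.pkl"),(190,320),(290,400),4)
d=np.array([.4765,-.331])-s["position"][:2]; b=-.493
print("box centre from TCP: along y",d@[-np.sin(b),np.cos(b)],"x",d@[np.cos(b),np.sin(b)])
E
python3 look.py 15
```

```text
t: 22.83
position: [0.4774, -0.3284, 0.2064]
tool_rot: [0.004, 0.858, 0.513, 0.001]
contact_force: [-0.8, -2.2, -1.5]
finger_gap: 0.0225
t: 23.17
position: [0.4786, -0.3261, 0.2064]
tool_rot: [0.004, 0.859, 0.513, 0.002]
contact_force: [-2.4, -2.4, -2.0]
finger_gap: 0.0226
23.1667 [ 0.47856876 -0.32614513  0.20643793] [[0.4745, 0.8802, 0.0071], [0.8803, -0.4745, -0.0058], [-0.0018, 0.009, -1.0]] [-2.41744824 -2.38455317 -1.98660235]
box centre from TCP: along y -0.005255817036018129 x 0.000475265379809903
```

View pics/e1_15.png

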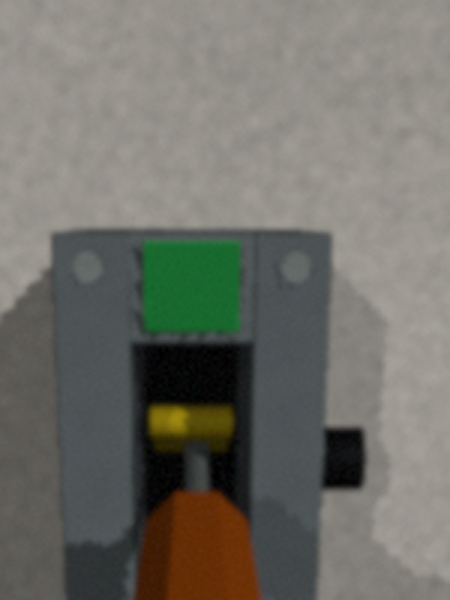

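View pics/e2_15.png

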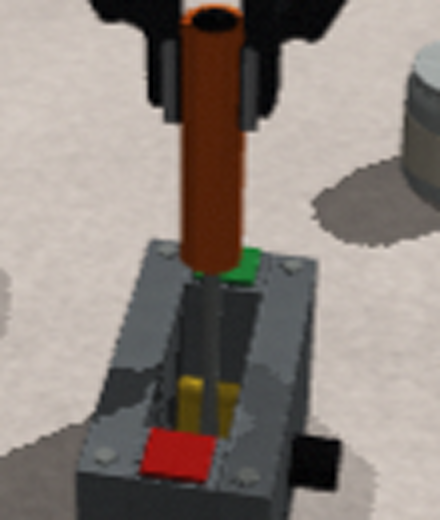

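```bash
python3 - <<'E'
from h import *
import pickle
b=-.493;g=np.array([-np.sin(b),np.cos(b)])
for f,r,z in (("wrist14",367,.062),("wrist15",426,.059),("wrist14",219,.09),("wrist15",343,.09)):
    c=pickle.load(open(f+".pkl","rb")); X=atz(c,(190/3+250,r/3+30),z); print(f,r,(X[:2]-[.4765,-.331])@g)
s=manip.sense(); print(s["contact_force"],s["contact_force"][:2]@g)
E
```

```text
wrist14 367 0.0027405411501493994
wrist15 426 0.01640282123032169
wrist14 219 0.0467958178387517
wrist15 343 0.0466774110367092
[-1.42634779 -3.0191484  -0.48880457] -3.3346679007886033
```

```bash
python3 -m inch '[{"tx":2.5,"ty":0,"tz":0,"ax":-0.004,"ay":0,"az":0},{"tx":0,"ty":0,"tz":0,"ax":0,"ay":0,"az":0},{"tx":0,"ty":0,"tz":0,"ax":0,"ay":0,"az":0},{"tx":0,"ty":0,"tz":0,"ax":0,"ay":0,"az":0}]'; python3 look.py 16;  python3 - <<'E'
from h import *
import pickle
b=-.493;g=np.array([-np.sin(b),np.cos(b)])
s=manip.sense(); print(s["contact_force"],s["contact_force"][:2]@g)
E
```

```text
t: 23.6
position: [0.4797, -0.3235, 0.2064]
tool_rot: [0.006, 0.859, 0.513, 0.003]
contact_force: [-1.4, -3.5, -0.6]
finger_gap: 0.0226
23.6 [ 0.47974278 -0.32352808  0.20644727] [[0.4743, 0.8803, 0.0105], [0.8803, -0.4743, -0.0071], [-0.0013, 0.0126, -0.9999]] [-1.36726482 -3.47819787 -0.60258193]
box centre from TCP: along y -0.00811685412150552 x 0.0006796214264583358
[-1.86879077 -3.76308112 -0.88206188] -4.199406217990372
```

View pics/e1_16.png

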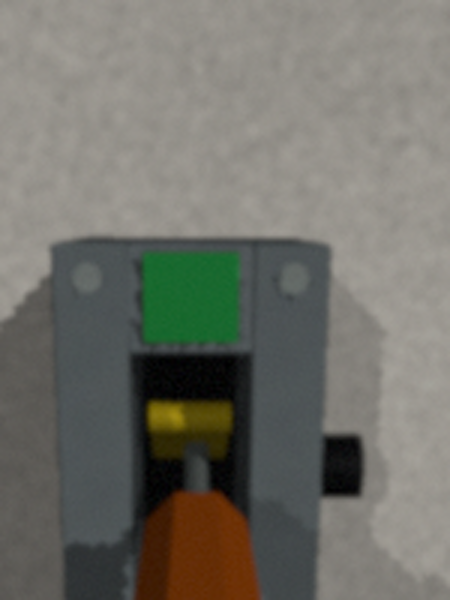

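View pics/e2_16.png

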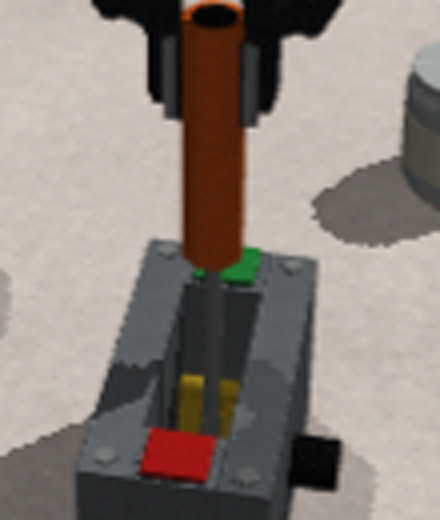

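```bash
Z='x'; python3 -m inch '[{"tx":0,"ty":0,"tz":0,"ax":0,"ay":0,"az":0},{"tx":0,"ty":0,"tz":0,"ax":0,"ay":0,"az":0},{"tx":0,"ty":0,"tz":0,"ax":0,"ay":0,"az":0},{"tx":0,"ty":0,"tz":0,"ax":0,"ay":0,"az":0},{"tx":0,"ty":0,"tz":0,"ax":0,"ay":0,"az":0},{"tx":0,"ty":0,"tz":0,"ax":0,"ay":0,"az":0},{"tx":0,"ty":0,"tz":0,"ax":0,"ay":0,"az":0},{"tx":0,"ty":0,"tz":0,"ax":0,"ay":0,"az":0}]'
python3 -m inch '[{"tx":0,"ty":0,"tz":0,"ax":0,"ay":0,"az":0},{"tx":0,"ty":0,"tz":0,"ax":0,"ay":0,"az":0},{"tx":0,"ty":0,"tz":0,"ax":0,"ay":0,"az":0},{"tx":0,"ty":0,"tz":0,"ax":0,"ay":0,"az":0},{"tx":0,"ty":0,"tz":0,"ax":0,"ay":0,"az":0},{"tx":0,"ty":0,"tz":0,"ax":0,"ay":0,"az":0},{"tx":0,"ty":0,"tz":0,"ax":0,"ay":0,"az":0},{"tx":0,"ty":0,"tz":0,"ax":0,"ay":0,"az":0}]'
python3 look.py 17;  python3 - <<'E'
from h import *
import pickle
b=-.493;g=np.array([-np.sin(b),np.cos(b)])
s=manip.sense(); print(s["contact_force"],s["contact_force"][:2]@g)
c=pickle.load(open("wrist17.pkl","rb"))
for r,z in ((417,.058),(353,.09)): print((atz(c,(190/3+250,r/3+30),z)[:2]-[.4765,-.331])@g)
E
```

```text
t: 24.37
position: [0.4799, -0.3235, 0.2064]
tool_rot: [0.006, 0.859, 0.513, 0.003]
contact_force: [-3.7, -3.6, 0.5]
finger_gap: 0.0222
t: 25.03
position: [0.4799, -0.3234, 0.2064]
tool_rot: [0.006, 0.859, 0.513, 0.003]
contact_force: [-4.0, -4.0, 0.1]
finger_gap: 0.0227
25.0333 [ 0.47990406 -0.32343634  0.20637878] [[0.4744, 0.8802, 0.0108], [0.8803, -0.4744, -0.0069], [-0.0009, 0.0127, -0.9999]] [-4.02552476 -4.03835781  0.11682799]
box centre from TCP: along y -0.008273996692906285 x 0.0005809619124757552
[-2.05640414e+00 -4.64597940e+00  3.07972259e-04] -5.065958255256916
0.022154095677981323
0.04693979883525355
```

View pics/e1_17.png

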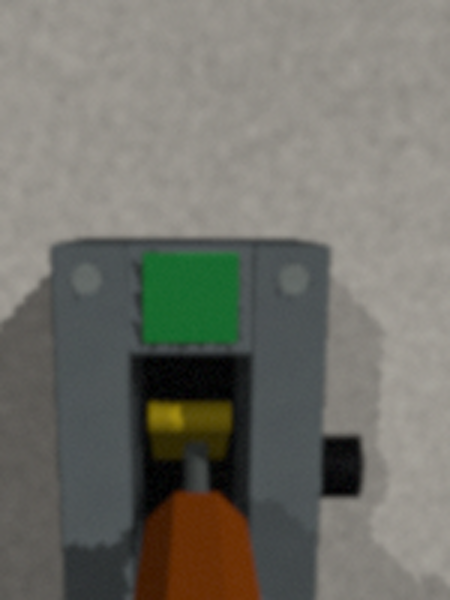

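```bash
python3 -m inch '[{"tx":-2,"ty":0,"tz":0,"ax":0,"ay":0,"az":0},{"tx":-3,"ty":0,"tz":0,"ax":0,"ay":0,"az":0},{"tx":-3,"ty":0,"tz":0,"ax":0,"ay":0,"az":0},{"tx":-3,"ty":0,"tz":0,"ax":0,"ay":0,"az":0},{"tx":-3,"ty":0,"tz":0,"ax":0,"ay":0,"az":0},{"tx":-3,"ty":0,"tz":0,"ax":0,"ay":0,"az":0},{"tx":-2,"ty":0,"tz":0,"ax":0,"ay":0,"az":0},{"tx":-2,"ty":0,"tz":0,"ax":0,"ay":0,"az":0}]'
python3 -m inch '[{"tx":-2,"ty":0,"tz":0,"ax":0,"ay":0,"az":0},{"tx":-2,"ty":0,"tz":0,"ax":0,"ay":0,"az":0},{"tx":-3,"ty":0,"tz":0,"ax":0,"ay":0,"az":0},{"tx":-4,"ty":0,"tz":0,"ax":0,"ay":0,"az":0},{"tx":-4,"ty":0,"tz":0,"ax":0,"ay":0,"az":0},{"tx":0,"ty":0,"tz":0,"ax":0,"ay":0,"az":0},{"tx":0,"ty":0,"tz":0,"ax":0,"ay":0,"az":0}]'
python3 look.py 18
```

```text
t: 25.8
position: [0.47, -0.3418, 0.2061]
tool_rot: [0.005, 0.859, 0.513, 0.003]
contact_force: [-0.2, 0.0, -1.6]
finger_gap: 0.0223
t: 26.38
position: [0.4627, -0.3554, 0.2064]
tool_rot: [0.006, 0.859, 0.512, 0.003]
contact_force: [-0.8, 0.6, -0.3]
finger_gap: 0.0226
26.3833 [ 0.46273081 -0.35542959  0.20641668] [[0.475, 0.8799, 0.0109], [0.88, -0.4749, -0.0068], [-0.0008, 0.0128, -0.9999]] [-0.83073875  0.63762892 -0.32948621]
box centre from TCP: along y 0.028036994287518987 x 0.0005677069108855515
```

View pics/e1_18.png

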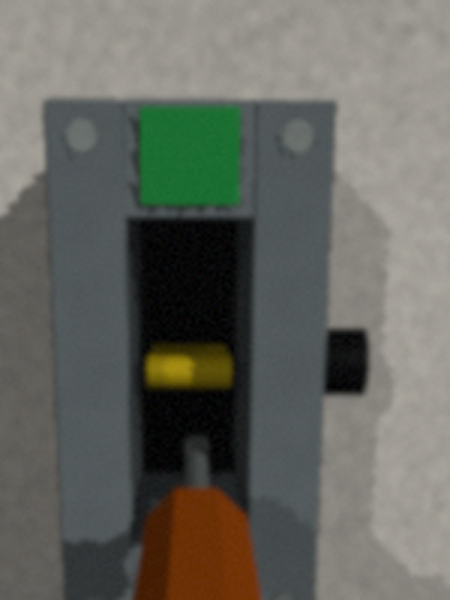

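View pics/e2_18.png

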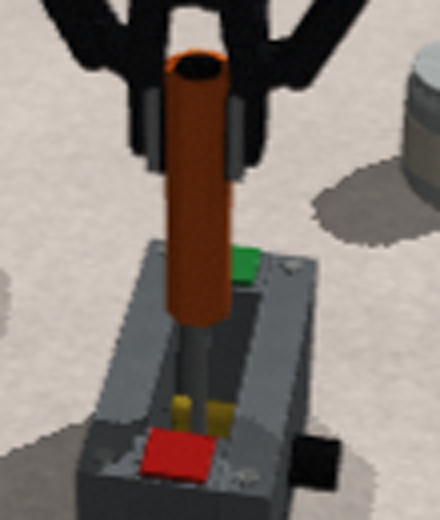

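```bash
python3 -m inch '[{"tx":0,"ty":0,"tz":-8,"ax":0.006,"ay":0,"az":0},{"tx":0,"ty":0,"tz":-20,"ax":0.006,"ay":0,"az":0},{"tx":0,"ty":0,"tz":-35,"ax":0,"ay":0,"az":0},{"tx":0,"ty":0,"tz":-40,"ax":0,"ay":0,"az":0},{"tx":0,"ty":0,"tz":-35,"ax":0,"ay":0,"az":0},{"tx":0,"ty":0,"tz":-16,"ax":0,"ay":0,"az":0},{"tx":0,"ty":0,"tz":0,"ax":0,"ay":0,"az":0}]'
python3 - <<'E'
from h import *
A=frame([0,0,-1],[1,0,0]);B=frame([0,1,-1],[1,0,0])
plan([.51,.2,.36],A)
plan([.5102,.292,.291],B,[.51,.2,.36],A)
E
```

```text
t: 27.07
position: [0.4647, -0.3563, 0.3679]
tool_rot: [0.006, 0.859, 0.513, 0.002]
contact_force: [1.1, -1.3, -0.5]
finger_gap: 0.0222
n 14 dist [ 45. 556.  -8.] rot [ 0.011  0.006 -0.494]
[{"tx": 36.5, "ty": -16.0, "tz": 0.3, "ax": 0.0008, "az": -0.0353}, {"tx": 37.1, "ty": -14.7, "tz": 0.3, "ax": 0.0008, "az": -0.0353}, {"tx": 37.6, "ty": -13.4, "tz": 0.3, "ax": 0.0008, "az": -0.0353}, {"tx": 38.0, "ty": -12.0, "tz": 0.3, "ax": 0.0008, "az": -0.0353}, {"tx": 38.4, "ty": -10.7, "tz": 0.4, "ax": 0.0008, "az": -0.0353}, {"tx": 38.8, "ty": -9.3, "tz": 0.4, "ax": 0.0008, "az": -0.0353}, {"tx": 39.1, "ty": -8.0, "tz": 0.4, "ax": 0.0008, "az": -0.0353}, {"tx": 39.3, "ty": -6.6, "tz": 0.4, "ax": 0.0008, "az": -0.0353}]
[{"tx": 39.5, "ty": -5.2, "tz": 0.5, "ax": 0.0008, "az": -0.0353}, {"tx": 39.7, "ty": -3.8, "tz": 0.5, "ax": 0.0008, "az": -0.0353}, {"tx": 39.8, "ty": -2.4, "tz": 0.5, "ax": 0.0008, "az": -0.0353}, {"tx": 39.9, "ty": -1.0, "tz": 0.5, "ax": 0.0008, "az": -0.0353}, {"tx": 39.9, "ty": 0.4, "tz": 0.5, "ax": 0.0008, "az": -0.0353}, {"tx": 39.8, "ty": 1.8, "tz": 0.6, "ax": 0.0008, "az": -0.0353}]
n 7 dist [  0.  92. -69.] rot [0.    0.785 0.   ]
[{"tx": 13.1, "tz": 9.9, "ay": 0.1122}, {"tx": 12.0, "tz": 11.3, "ay": 0.1122}, {"tx": 10.6, "tz": 12.5, "ay": 0.1122}, {"tx": 9.1, "tz": 13.6, "ay": 0.1122}, {"tx": 7.6, "tz": 14.6, "ay": 0.1122}, {"tx": 5.9, "tz": 15.3, "ay": 0.1122}, {"tx": 4.1, "tz": 15.9, "ay": 0.1122}]
```

```bash
python3 -m inch '[{"tx":36.5,"ty":-16,"tz":0.3,"ax":0.001,"ay":0,"az":-0.0353},{"tx":37,"ty":-14.7,"tz":0.3,"ax":0.001,"ay":0,"az":-0.0353},{"tx":37.6,"ty":-13.4,"tz":0.3,"ax":0.001,"ay":0,"az":-0.0353},{"tx":38,"ty":-12,"tz":0.3,"ax":0.001,"ay":0,"az":-0.0353},{"tx":38.4,"ty":-10.7,"tz":0.4,"ax":0.001,"ay":0,"az":-0.0353},{"tx":38.8,"ty":-9.3,"tz":0.4,"ax":0.001,"ay":0,"az":-0.0353},{"tx":39,"ty":-8,"tz":0.4,"ax":0.001,"ay":0.001,"az":-0.0353},{"tx":39.3,"ty":-6.6,"tz":0.4,"ax":0.001,"ay":0.001,"az":-0.0353}]'
python3 -m inch '[{"tx":39.5,"ty":-5,"tz":0.5,"ax":0.001,"ay":0.001,"az":-0.0353},{"tx":39.7,"ty":-3.8,"tz":0.5,"ax":0.001,"ay":0.001,"az":-0.0353},{"tx":39.8,"ty":-2.4,"tz":0.5,"ax":0.001,"ay":0.001,"az":-0.0353},{"tx":39.8,"ty":-1,"tz":0.5,"ax":0,"ay":0.001,"az":-0.0353},{"tx":39.8,"ty":0.4,"tz":0.5,"ax":0,"ay":0,"az":-0.0353},{"tx":39.8,"ty":1.8,"tz":0.6,"ax":0,"ay":0,"az":-0.0353},{"tx":0,"ty":0,"tz":0,"ax":0,"ay":0,"az":0}]'
python3 -m inch '[{"tx":13,"ty":0,"tz":10,"ax":0,"ay":0.112,"az":0},{"tx":12,"ty":0,"tz":11.3,"ax":0,"ay":0.112,"az":0},{"tx":10.6,"ty":0,"tz":12.5,"ax":0,"ay":0.112,"az":0},{"tx":9,"ty":0,"tz":13.6,"ax":0,"ay":0.112,"az":0},{"tx":7.6,"ty":0,"tz":14.6,"ax":0,"ay":0.112,"az":0},{"tx":6,"ty":0,"tz":15.3,"ax":0,"ay":0.112,"az":0},{"tx":4,"ty":0,"tz":16,"ax":0,"ay":0.112,"az":0},{"tx":0,"ty":0,"tz":0,"ax":0,"ay":0,"az":0}]'
python3 -m inch '[{"tx":0,"ty":0,"tz":0,"ax":0,"ay":0,"az":0},{"tx":0,"ty":0,"tz":0,"ax":0,"ay":0,"az":0}]'
python3 - <<'E'
from h import *
import pickle
B=frame([0,1,-1],[1,0,0])
s=manip.sense();print(s["position"],q2R(s["tool_rot"]).round(3).tolist())
for n in ("scene","side","wrist"): pickle.dump(cam(n,n+"19"),open(n+"19.pkl","wb"))
plan([.5102,.2469+.04-.0018,.1469+.04+.0018],B)
E
```

```text
t: 27.73
position: [0.4875, -0.035, 0.3562]
tool_rot: [-0.004, 0.777, 0.629, -0.002]
contact_force: [0.6, -0.3, -1.0]
finger_gap: 0.0222
t: 28.32
position: [0.5069, 0.2076, 0.3536]
tool_rot: [-0.008, 0.704, 0.71, -0.0]
contact_force: [0.7, -1.6, -1.3]
finger_gap: 0.0225
t: 28.98
position: [0.5035, 0.2918, 0.2793]
tool_rot: [-0.28, 0.656, 0.649, 0.266]
contact_force: [-1.1, -1.7, -3.1]
finger_gap: 0.0222
t: 29.15
position: [0.5077, 0.2931, 0.2875]
tool_rot: [-0.275, 0.654, 0.651, 0.269]
contact_force: [0.1, 0.4, 0.1]
finger_gap: 0.0226
[0.50769151 0.29311462 0.28750163] [[0.007, 1.0, -0.006], [0.704, -0.0, 0.71], [0.71, -0.009, -0.704]]
n 3 dist [   2.   -9. -101.] rot [-0.004 -0.005 -0.003]
[{"tx": -26.0, "ty": 0.8, "tz": 21.6, "ax": -0.0014, "ay": -0.0018, "az": -0.0009}, {"tx": -25.9, "ty": 0.7, "tz": 21.6, "ax": -0.0014, "ay": -0.0018, "az": -0.0009}, {"tx": -25.9, "ty": 0.6, "tz": 21.6, "ax": -0.0014, "ay": -0.0018, "az": -0.0009}]
```

View pics/wrist19.png

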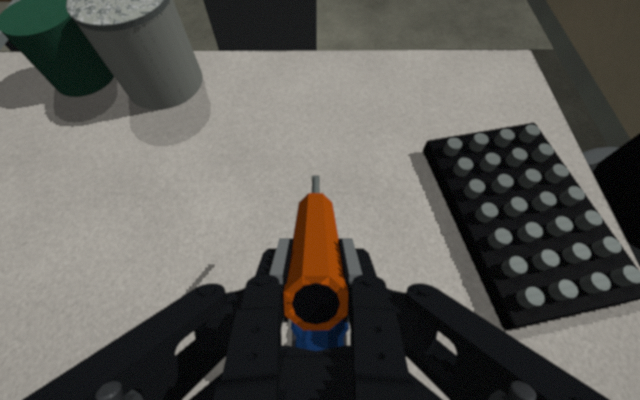

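View pics/side19.png

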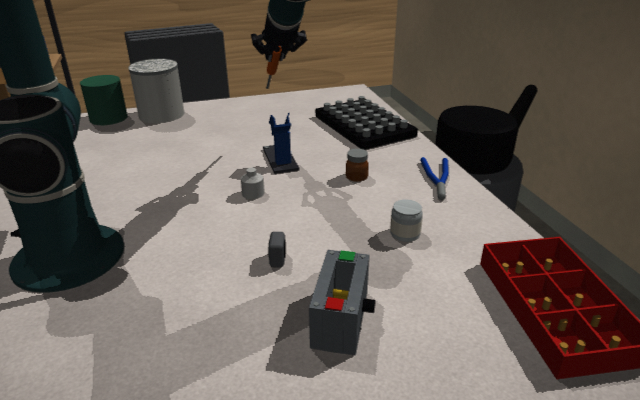

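```bash
python3 -m inch '[{"tx":-15,"ty":0.8,"tz":12,"ax":-0.002,"ay":-0.002,"az":-0.001},{"tx":-22,"ty":0.8,"tz":18,"ax":-0.002,"ay":-0.002,"az":-0.001},{"tx":-20,"ty":0.6,"tz":17,"ax":0,"ay":-0.001,"az":-0.001},{"tx":-13,"ty":0,"tz":11,"ax":0,"ay":0,"az":0},{"tx":-8,"ty":0,"tz":7,"ax":0,"ay":0,"az":0},{"tx":0,"ty":0,"tz":0,"ax":0,"ay":0,"az":0},{"tx":0,"ty":0,"tz":0,"ax":0,"ay":0,"az":0},{"tx":0,"ty":0,"tz":0,"ax":0,"ay":0,"az":0}]'
python3 - <<'E'
from h import *
import pickle
B=frame([0,1,-1],[1,0,0])
s=manip.sense();print(s["position"],q2R(s["tool_rot"]).round(3).tolist())
for n in ("scene","side","wrist"): pickle.dump(cam(n,n+"20"),open(n+"20.pkl","wb"))
i=pickle.load(open("scene20.pkl","rb"))["img"]
cv2.imwrite("pics/s20z.png",cv2.resize(i[80:220,340:460],None,fx=4,fy=4,interpolation=cv2.INTER_CUBIC))
plan([.5102,.2469-.0018,.1469+.0018],B)
E
```

```text
t: 29.97
position: [0.5103, 0.285, 0.1882]
tool_rot: [-0.272, 0.653, 0.653, 0.271]
contact_force: [-0.1, 0.6, 0.6]
finger_gap: 0.0224
[0.51030132 0.28503807 0.18817277] [[0.001, 1.0, -0.0], [0.706, -0.001, 0.709], [0.709, -0.001, -0.706]]
n 2 dist [  0. -40. -39.] rot [-0.    -0.002 -0.001]
[{"tx": -27.9, "ty": 0.1, "tz": -0.2, "ay": -0.0009, "az": -0.0006}, {"tx": -27.9, "ty": 0.1, "tz": -0.2, "ay": -0.0009, "az": -0.0006}]
```

View pics/wrist20.png

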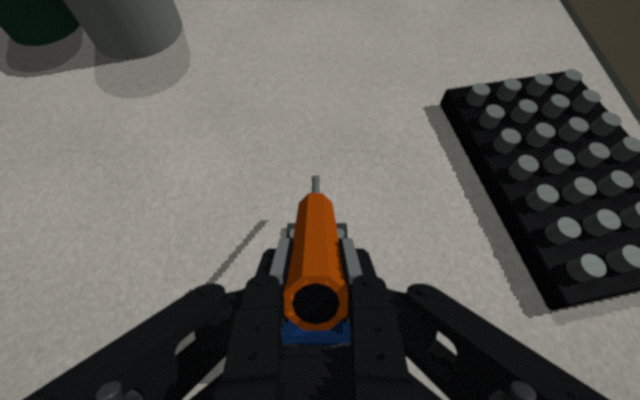

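View pics/s20z.png

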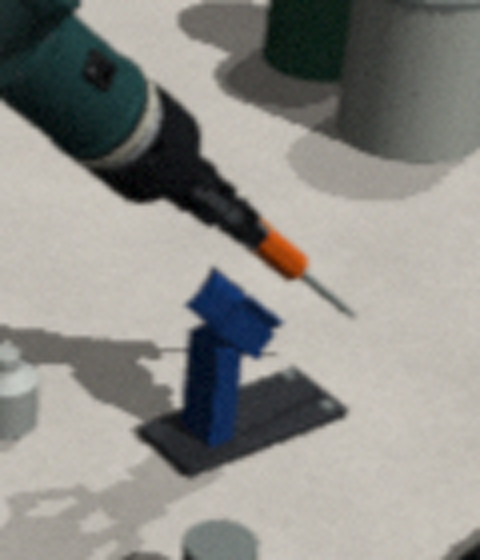

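```bash
python3 -m inch '[{"tx":-15,"ty":0.1,"tz":0,"ax":0,"ay":-0.001,"az":-0.001},{"tx":-18,"ty":0.1,"tz":0,"ax":0,"ay":-0.001,"az":0},{"tx":-13,"ty":0,"tz":0,"ax":0,"ay":0,"az":0},{"tx":-6,"ty":0,"tz":0,"ax":0,"ay":0,"az":0},{"tx":-2,"ty":0,"tz":0,"ax":0,"ay":0,"az":0},{"tx":0,"ty":0,"tz":0,"ax":0,"ay":0,"az":0},{"tx":0,"ty":0,"tz":0,"ax":0,"ay":0,"az":0},{"tx":0,"ty":0,"tz":0,"ax":0,"ay":0,"az":0}]'
python3 -m inch '[{"tx":-1,"ty":0,"tz":0,"ax":0,"ay":0,"az":0},{"tx":0,"ty":0,"tz":0,"ax":0,"ay":0,"az":0},{"tx":0,"ty":0,"tz":0,"ax":0,"ay":0,"az":0}]'
python3 - <<'E'
from h import *
import pickle
B=frame([0,1,-1],[1,0,0])
s=manip.sense();print(s["position"],q2R(s["tool_rot"]).round(3).tolist(),s["contact_force"],s["ft_torque"])
plan([.5102,.2469-.0018,.1469+.0018],B)
E
```

```text
t: 30.78
position: [0.5096, 0.2468, 0.1488]
tool_rot: [-0.271, 0.654, 0.653, 0.27]
contact_force: [-0.6, 0.2, -0.2]
finger_gap: 0.0225
t: 31.03
position: [0.5092, 0.246, 0.1477]
tool_rot: [-0.271, 0.654, 0.653, 0.27]
contact_force: [-0.1, 0.3, -0.0]
finger_gap: 0.0224
[0.50924676 0.24602376 0.14766286] [[0.002, 1.0, -0.002], [0.707, 0.0, 0.707], [0.707, -0.003, -0.707]] [-0.09647888  0.29970054 -0.0356925 ] [-0.31109896 -0.03242632 -0.03285812]
n 1 dist [ 1. -1.  1.] rot [-0.002  0.    -0.002]
[{"tx": 0.1, "ty": 1.0, "tz": -1.4, "ax": -0.002, "az": -0.0019}]
```

```bash
python3 -m inch '[{"tx":-1,"ty":0.8,"tz":0,"ax":0,"ay":0,"az":0},{"tx":0,"ty":0,"tz":0,"ax":0,"ay":0,"az":0},{"tx":0,"ty":0,"tz":0,"ax":0,"ay":0,"az":0}]'
python3 - <<'E'
from h import *
cs=cam("scene"); c=cam("wrist","w21")
cv2.imwrite("pics/s21z.png",cv2.resize(cs["img"][80:220,340:460],None,fx=4,fy=4,interpolation=cv2.INTER_CUBIC))
E
```

```text
t: 31.28
position: [0.5095, 0.2459, 0.1474]
tool_rot: [-0.273, 0.653, 0.653, 0.27]
contact_force: [-1.9, 3.6, 4.7]
finger_gap: 0.0223
```

View pics/s21z.png

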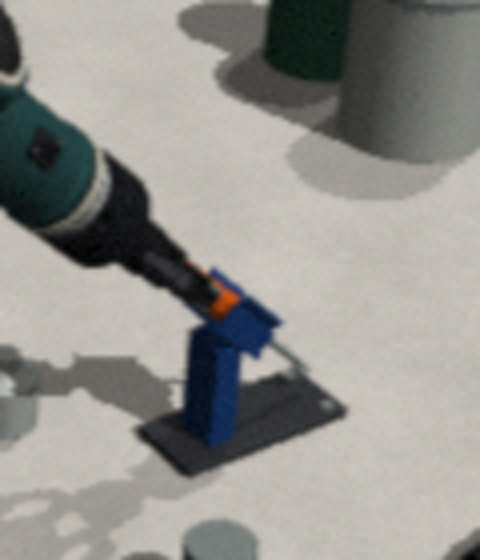

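View pics/w21.png

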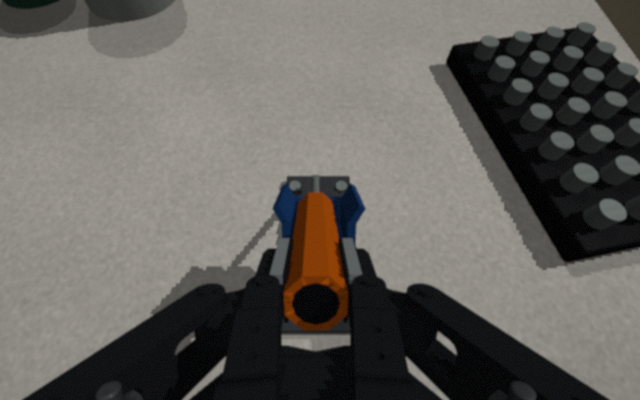

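Contact in the trough. Release and back out along the axis.

```bash
python3 -m inch '[{"tx":0,"ty":0,"tz":0,"ax":0,"ay":0,"az":0},{"tx":0,"ty":0,"tz":0,"ax":0,"ay":0,"az":0},{"tx":0,"ty":0,"tz":0,"ax":0,"ay":0,"az":0},{"tx":0,"ty":0,"tz":0,"ax":0,"ay":0,"az":0},{"tx":0,"ty":0,"tz":0,"ax":0,"ay":0,"az":0},{"tx":0,"ty":0,"tz":0,"ax":0,"ay":0,"az":0},{"tx":0,"ty":0,"tz":0,"ax":0,"ay":0,"az":0}]' 1
python3 -m inch '[{"tx":1,"ty":0,"tz":-10,"ax":0,"ay":0,"az":0},{"tx":0,"ty":0,"tz":-25,"ax":0,"ay":0,"az":0},{"tx":0,"ty":0,"tz":-35,"ax":0,"ay":0,"az":0},{"tx":0,"ty":0,"tz":-35,"ax":0,"ay":0,"az":0},{"tx":0,"ty":0,"tz":-20,"ax":0,"ay":0,"az":0},{"tx":0,"ty":0,"tz":0,"ax":0,"ay":0,"az":0},{"tx":0,"ty":0,"tz":0,"ax":0,"ay":0,"az":0}]'
python3 - <<'E'
from h import *
cs=cam("scene","scene22"); c=cam("wrist","w22"); d=cam("side","side22")
P=np.array([[.511,.297,.1],[.511,.219,.178],[.511,.368,.029]])
print(proj(c,P).round(1).tolist(), proj(cs,P).round(1).tolist())
cv2.imwrite("pics/s22z.png",cv2.resize(cs["img"][80:220,340:460],None,fx=4,fy=4,interpolation=cv2.INTER_CUBIC))
E
```

```text
t: 31.97
position: [0.5099, 0.2449, 0.1464]
tool_rot: [-0.271, 0.654, 0.653, 0.269]
contact_force: [0.4, -0.4, 0.6]
finger_gap: 0.0857
t: 32.55
position: [0.5112, 0.1563, 0.2369]
tool_rot: [-0.27, 0.654, 0.653, 0.27]
contact_force: [-0.1, 0.2, 0.5]
finger_gap: 0.0849
[[316.5, 169.9], [316.8, 199.9], [316.3, 155.1]] [[402.8, 160.9], [384.3, 146.8], [418.1, 172.6]]
```

View pics/s22z.png

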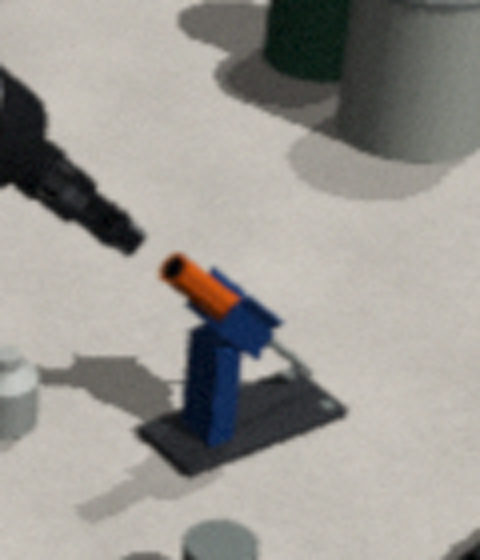

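View pics/w22.png

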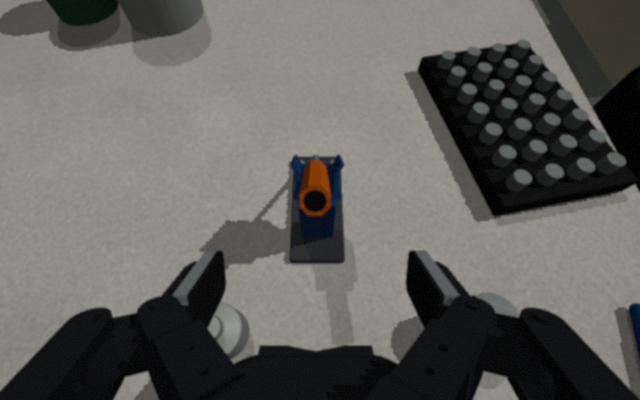

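View pics/side22.png

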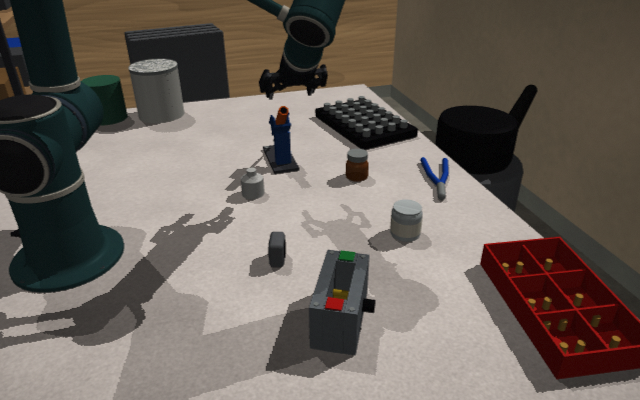

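```bash
python3 - <<'E'
from bench import manip
s=manip.sense(); print(s["t"],s["contact_force"]); print(manip.finish_job())
E
```

```text
32.7 [-0.11153749 -0.676977   -0.09907277]
the job is handed in; nothing more can be done
None
```

The job is done and handed in at about 32.7 s of the 72 s allowed; no verdict was reported.

- **Re-grip:** I picked the screwdriver up off the table, laid it handle up in the blue rest and let it go. I then gripped it again along its axis by the handle end.
- **Lever:** I put the blade in on the red side of the lever and pushed it over towards green. From the pictures I estimate about 0.35–0.48 rad, possibly close to the end stop. I held it there for about 1.5 s, then backed off slowly so it returned to the centre.
- **Return:** I laid the screwdriver back in the rest, handle up, let go and drew the gripper clear.

**Last checks:**
- The handle end lies within about 2 pixels of where a fully seated tool should show, in both the scene and wrist views.
- The lever stands at the centre, and nothing in the pictures suggests it ever tilted towards red.
- The bystanders show where they started; I compared these by eye and did not re-measure them.
- The robot was clear of everything. Forces while pushing reached about 5 N at the wrist.

**Disagreement:** my measurements of the control box differed by about 3 mm between cameras. That is why the tilt is a range and not a single figure.

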